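# Rack a slim drive and lock it with the hex key

### The arm

A 6-joint arm with a two-finger parallel gripper is mounted at the origin on the work surface. World frame = base frame: x ahead of the robot, y to its left, z up, the work surface at z = 0. Lengths are in mm, angles in rad, forces in N, time in s.
With the tool pointing down it reaches from about 350 to 875 mm from the base axis. Payload 4.2 kg.
Tool frame: the origin (TCP) lies between the finger pads; the fingertips stand 17 mm ahead of it and the grasp point (between the pads) lies 2 mm behind it (nose_length is the distance from the TCP to the fingertips, in mm); z points along the fingers, y is the direction in which the jaws open and shut (so a half turn about z gives the same grasp; the last joint's range is limited). The gripper opens to 85 mm and grips with 20 to 120 N. Pads are 22 mm wide; open, the fingers measure 114 mm over their backs; the gripper's body (76 mm by 85 mm) begins 54 mm behind the grasp point. The pads swing forward as they close: fully open they stand 13 mm farther back than shut.
Start: joints at [-0.948, 0.385, 0.008, 0, -1.194, -0.259], TCP at [222.407, -584.067, 248.312] pointing down, gripper open.
Joint ranges: [-3.14, 3.14], [-1.21, 2.06], [-1.07, 1.41], [-3.16, 2.05], [-2.99, -0.16], [-3.1, 3.1]. Speed limits (rad/s): [2.79, 2.79, 3.14, 3.14, 3.14, 3.14].

### API

Orientations are given as a unit quaternion [x, y, z, w].
In Python, from bench import * gives the robot as it stands.
- The arm moves only by the tool jog_arm, never from a script. Its argument "increments" is a list of rows, each a list of 4 numbers: the shift along the tool's x, y, z in m, then the turn about the tool's z in degrees. A call has 1 to 10 rows; each row is the pose to reach, as a shift and turn from the pose measured when the call began, along the tool's axes at that moment; what a row does not reach only later rows make up. A row lasts 1/8 s, in which the tool goes at most 62.5 mm and 10.7 degrees, less where a joint would pass 70% of its speed; a pose out of reach is approached as far as the arm can. A call with a gripper value outside its range is refused whole. "hand" is the gripper's target within -1 to 1 (fully open at 1, half-way at 0, shut at -1), set as the call begins (left out, the last holds). The fingers move at their own pace and stop on an object; the grip force is fixed at half the most. Time passes only in rows, so rows that repeat a pose let the fingers close. It gives the time, the measured TCP pose, the force and the opening at its end, in the units of the state.
- read_state(): the state, without advancing time (a new reading comes with each control period).
- get_image(name): name is "scene" or "top" or "wrist"; returns the picture (480x640x3 uint8, red, green, blue); there is no depth.
- calibration(name): a dict with "fx", "fy", "cx", "cy" (pixels), "position" and "rotation" of the camera in the world; the wrist camera has in their place "hand_eye" (4x4, takes a point from camera to tool coordinates, whose origin is the TCP and whose axes are the flange's). Camera axes: x right, y up, looking along -z (the intrinsics and any distortion apply to the point x, -y, -z); pixel columns grow to the right and rows downward; lengths in mm; the calibration is good to about 2 mm. A picture is of the moment at which its call begins: read the wrist's pose just before it. calibration takes no time and is no camera call.
- job_done(): hands the job in, once; it reports no verdict.
The state is a dict: "clock": time; "joints": joint angles; "joint_vel": joint speeds; "joint_efforts": joint torques, N m; "position": TCP position; "ee_rot": TCP orientation; "contact_force": force on the tool from outside, world axes, zero at the start; "wrist_torque": the same for the moment, N m; "gripper_width": finger opening in mm.
Only numpy, scipy, OpenCV 4.12 (cv2) and the standard library are available. Lean on these libraries where they do the work, as an engineer would, in place of code of your own. Each camera call takes 0.05 s, during which the arm holds its last target.

### The job

Move the cleaned slim drive from the white drying stand into the rack slot that matches its thickness, pushed fully down and left standing there. Then take the orange T-handle hex key from its wooden stand, push it fully home into the clamp screw on the rack's sloped nose before turning, turn the screw clockwise until it stops, and put the key back upright in its stand, fully down. Leave everything else on the bench where it is.

Things in the scene. Friction and masses are not known exactly. Their poses are not given: they have to be found in the camera images.
- drive_center (a point): centre of the slim drive, a flat dark block 100 x 9.5 x 70 mm (0.11 kg), label on one face, green circuit board on the other. It stands on a long edge, bevelled over its last 5 mm to 5.4 mm thick; its top edge is 35 mm above this point and its lower edge 35 mm below. Axes: x along its 100 mm length, y across its 9.5 mm thickness, z up. Either way round is right.
- dry_stand: white drying stand, a fixed block 130 x 60 x 30 mm on the bench, origin at the centre of its underside; its slot (104 x 13.5 mm, floor 6 mm above the bench) runs along its x through the centre and holds the drive's lower edge at the start
- rack: fixed aluminium rack, z up, origin on the bench under the middle of the slots. Block x -75..65, y -65..65 mm, 35 mm high, with three slots open upwards, each 104 mm long in x, floor 7 mm above the bench (a drive standing home has its centre 42 mm above the bench). Blue nose at x -140..-75 mm, 70 mm wide, its top sloping at 30 degrees from 12 up to 50 mm high.
- keeper (a joint): brass keeper bar, 110 x 10 mm, lying along the rack's y on top of the block between nose and slots, its top 50 mm above the bench. In m: it slides 6 mm per rad of the screw towards the slots, driven by the screw alone, and ends clear of a drive.
- slot_narrow (a point): centre of the mouth of the 8 mm wide slot (35 mm above the bench; y = +40 mm in the rack's frame); axes as the rack's, slot along x
- slot_middle (a point): centre of the mouth of the 12 mm wide slot (35 mm above the bench; y = 0 in the rack's frame), the one made for 9.5 mm drives; axes as the rack's, slot along x, 28 mm deep
- slot_wide (a point): centre of the mouth of the 18 mm wide slot (35 mm above the bench; y = -40 mm in the rack's frame), made for thicker drives; axes as the rack's, slot along x
- key_handle (a point): centre of the hex key's orange handle bar: 84 mm long (x), 20 thick (y), 24 high (z, along the key, up when it stands). The tip is 92 mm away along -z. Under the bar a round shank 13 mm across (collar 18 mm), then over the last 35 mm a steel hexagon 17 mm across flats, 19.6 across corners, two flats facing +x and -x, bevelled over the last 5 mm to 11 mm. 0.16 kg.
- key_tip (a point): centre of the hex key's tip face; axes as key_handle's
- stand_floor (a point): floor of the round hole in the wooden key stand, 6 mm above the bench, z up. The fixed stand is 66 x 66 mm and 50 mm high; the hole is 24 mm across and 44 mm deep, at its centre. The key stands in it loosely on its tip.
- socket_floor (a point): centre of the floor of the hexagonal recess in the clamp screw's head. z points out along the screw's axis, 30 degrees from vertical, leaning to the rack's -x. Recess 18.3 mm across flats, 16 mm deep, two flats facing this frame's +x and -x; the frame turns with the screw. The key fits at every 60 degrees, with about 9 degrees of play either way. Fully home its tip touches this point.
- socket_mouth (a point): centre of the mouth of the recess, 16 mm from the floor along its z; the round steel head is 34 mm across and stands 20 mm out of the slope. Axes as socket_floor's.
- screw (a joint): turn of the clamp screw in rad; starts between 0 and 0.25, grows as it is turned clockwise as seen looking into the recess (a turn about -z of socket_floor), stops at 1.2. Turning takes about 0.06 N m; it stays where it is left.
- tin: bystander, loose: yellow and white tin, 74 mm across, 42 mm high; origin at the centre of its underside
- thick_drive: bystander, loose: dark 15 mm thick drive lying flat, 100 x 70 mm; origin at the centre of its underside
- small_key: bystander, loose: small dark L-shaped hex key lying flat, 90 x 37 mm, 7 mm thick; too small for the screw; origin at the centre of its underside (L key: middle of the long leg)
- spray: bystander, loose: clear spray bottle with a white head, 72 mm across, about 195 mm high; origin at the centre of its underside
- drive: the same slim drive; origin at the centre of its lower edge
- hex_key: the same hex key; origin at its tip
Things that resemble listed ones, but are neither listed nor needed, are in the scene too. What is meant by the hex_key is not green or red, and is the smaller of those in its own colour.

How it is judged (in metres and radians):
On the way, in this order (a step that is already met when the one before it is completed fails the run):
1. the drive stands fully down in the middle (12 mm) slot (y of drive_center in the frame of slot_middle between -0.004 and 0.004 m and x of drive_center in the frame of slot_middle between -0.006 and 0.006 m and z of drive_center in the frame of slot_middle below 0.0105 m and angle between drive_center's own z axis and vertical below 0.14 rad and angle between the x axis of drive_center and the x axis of slot_middle, either way round below 0.1 rad), for 0.2 s.
2. the key is pushed fully home in the screw's socket, the screw not yet turned (x of key_tip in the frame of socket_floor between -0.003 and 0.003 m and y of key_tip in the frame of socket_floor between -0.003 and 0.003 m and z of key_tip in the frame of socket_floor below 0.0035 m and angle between the z axis of key_tip and the z axis of socket_floor, either way round below 0.12 rad and value of joint screw below 0.5 rad), for 0.2 s.
3. the screw is turned clockwise to its stop with the key still home (x of key_tip in the frame of socket_floor between -0.003 and 0.003 m and y of key_tip in the frame of socket_floor between -0.003 and 0.003 m and z of key_tip in the frame of socket_floor below 0.0035 m and angle between the z axis of key_tip and the z axis of socket_floor, either way round below 0.12 rad and value of joint screw above 1.08 rad), for 0.1 s.
4. the key stands in its stand again (horizontal distance between key_tip and stand_floor below 0.008 m and height (world z) of key_tip below 0.012 m and angle between key_tip's own z axis and vertical below 0.2 rad), for 0.1 s.
At the end, for the whole second after the job is handed in: Drive released, still, in the 12 mm slot: centre within 4 mm across, 6 mm along, edge within 3.5 mm of the floor, within 8 degrees of upright. Screw past 1.08 rad. Key released, still, in its stand: tip within 8 mm of the hole's centre, 6 mm of its floor, within 11 degrees of upright (all of step 1 and all of step 4 and value of joint screw above 1.08 rad and linear speed of each of drive, hex_key below 0.02 m/s and contact force between the fingers and hex_key below 0.1 N and contact force between the fingers and drive below 0.1 N); the robot touches nothing.
It fails at once if the screw is driven round with the key not fully home (more than 5 mm short of the floor) (value of joint screw between 0.55 and 1.05 rad and velocity of joint screw above 0.1 rad/s and z of key_tip in the frame of socket_floor above 0.005 m).
It fails at once if a bystander (tin, thick drive, small key or spray bottle) is moved more than 30 mm (distance of any of tin, thick_drive, small_key, spray from where it was at the start of the episode above 0.03 m).
It also fails if it takes over 61 s, if anything falls off the work surface, if the arm or the gripper's body presses on something with over 40 N, if the wrist force passes 120 N, or if a joint passes its speed limit or range.

## Working session

There is one attempt and no reset: what is moved stays moved. The work goes in short steps, Python scripts to look and compute and a tool call to move; the robot and the scene stay as the last step left them, time stands still between calls to the robot, and variables do not carry over. Pictures are saved under pics/ and viewed, and the job is handed in when it is done.

Besides the shell and the picture viewer there is one more tool, called after "Emit:" as name(argument=value, ...), one argument or row to a line, values as JSON. jog_arm: Moves the arm, as the interface text tells. Its arguments: {"type":"object","properties":{"increments":{"type":"array"},"hand":{"type":"number"}},"required":["increments"]}

```bash
ls; mkdir -p pics; python3 - <<'E'
from bench import *
import cv2, numpy as np
s=read_state();print(s)
for n in("scene","top","wrist"):
    im=get_image(n);cv2.imwrite(f"pics/{n}0.png",im[:,:,::-1]);c=calibration(n);print(n,c)
E
```

```text
pics
{'clock': 0.0, 'joints': array([-9.48428832e-01,  3.85572354e-01,  6.60737063e-03, -5.09751847e-04,
       -1.19403151e+00, -2.58579046e-01]), 'joint_vel': array([ 0.00010172, -0.00128529,  0.00173587,  0.00030109, -0.00014706,
        0.00213228]), 'joint_efforts': array([ 1.11050700e-03, -3.92289984e+01,  1.88394052e+01,  4.18596849e+00,
       -4.67419275e-03, -1.53360673e-05]), 'position': array([ 222.190731  , -583.56800088,  247.2032111 ]), 'ee_rot': array([-1.80800275e-01,  9.83519189e-01,  1.09608531e-03, -2.54756193e-04]), 'contact_force': array([-0.03089678, -0.41366608,  0.33804935]), 'wrist_torque': array([ 0.02096541,  0.01465794, -0.01391584]), 'gripper_width': 85.50881538487086}
scene {'fx': 487.22529170265693, 'fy': 487.22529170265693, 'cx': 317.5251266214, 'cy': 236.2240223492773, 'position': array([1113.17034289,  105.36724502,  888.61532648]), 'rotation': array([0.20598915, 0.26166937, 0.74555874, 0.57726924])}
top {'fx': 578.0000429311697, 'fy': 578.0000429311697, 'cx': 329.8206679134407, 'cy': 235.0144958714769, 'position': array([ 318.83388534,  -95.49982074, 1260.13556744]), 'rotation': array([-0.05779357,  0.04228972,  0.71279953, -0.69770217])}
wrist {'fx': 356.945387891551, 'fy': 356.945387891551, 'cx': 324.9426906932528, 'cy': 235.532386845635, 'hand_eye': array([[ 2.64433609e-06,  9.62334399e-01,  2.71868543e-01,
         6.88768596e+01],
       [ 9.99999956e-01,  7.78564999e-05, -2.85315554e-04,
        -8.75186219e-01],
       [-2.95735705e-04,  2.71868532e-01, -9.62334357e-01,
        -1.25369722e+02],
       [ 0.00000000e+00,  0.00000000e+00,  0.00000000e+00,
         1.00000000e+00]])}
```

View pics/scene0.png

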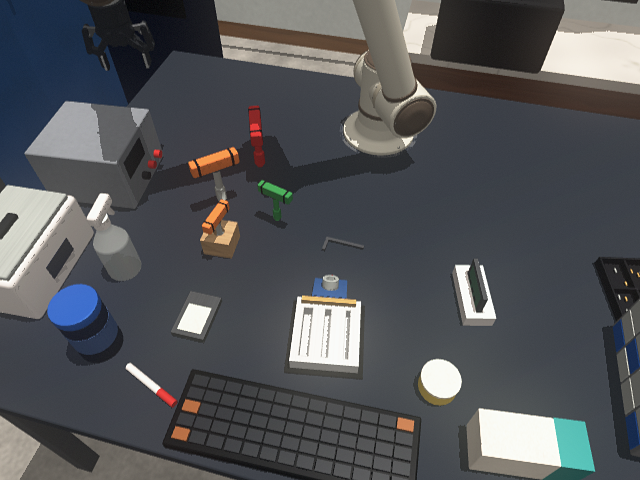

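View pics/top0.png

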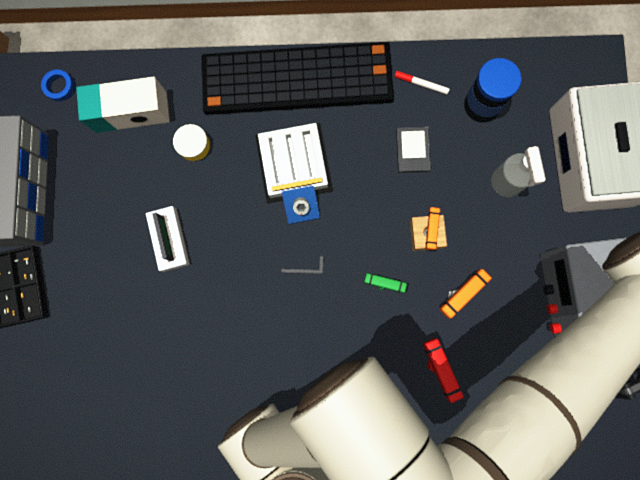

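View pics/wrist0.png

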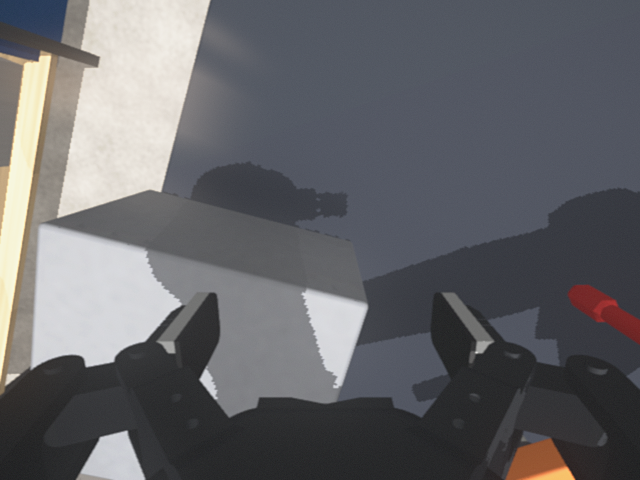

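```bash
cat > h.py <<'E'
from bench import *
import cv2, numpy as np
from scipy.spatial.transform import Rotation as R
D=np.diag([1,-1,-1.])
def cam(n,st=None):
    c=calibration(n);K=np.array([[c['fx'],0,c['cx']],[0,c['fy'],c['cy']],[0,0,1]])
    if n=='wrist':
        T=R.from_quat(st['ee_rot']).as_matrix();H=c['hand_eye']
        return K,T@H[:3,:3],st['position']+T@H[:3,3]
    return K,R.from_quat(c['rotation']).as_matrix(),c['position']
def ray(C,uv,z):
    K,Rm,p=C;uv=np.atleast_2d(uv).astype(float)
    d=(Rm@D@np.linalg.inv(K)@np.c_[uv,np.ones(len(uv))].T).T
    return p+d*((z-p[2])/d[:,2])[:,None]
def proj(C,P):
    K,Rm,p=C;P=np.atleast_2d(P).astype(float)
    q=(K@D@Rm.T@(P-p).T).T;return q[:,:2]/q[:,2:]
def snap(n,f):
    st=read_state();im=get_image(n);cv2.imwrite('pics/'+f,im[:,:,::-1]);return st,im,cam(n,st)
def rect(mask,lo=30):
    cs,_=cv2.findContours(mask.astype(np.uint8),cv2.RETR_EXTERNAL,cv2.CHAIN_APPROX_NONE)
    return [c for c in sorted(cs,key=cv2.contourArea,reverse=True) if cv2.contourArea(c)>lo]
E
python3 - <<'E'
from h import *
import cv2
for n,(x0,y0,x1,y1) in {'top':(120,100,480,300),}.items():
    im=cv2.imread(f'pics/{n}0.png')[y0:y1,x0:x1]
    cv2.imwrite('pics/top0a.png',cv2.resize(im[:, :180],None,fx=4,fy=3,interpolation=2)) 
    cv2.imwrite('pics/top0b.png',cv2.resize(im[:, 200:],None,fx=4,fy=3,interpolation=2))
C=cam('top')
print(C[1])
for nm,uv,z in [('stand',(167,238),30),('rack',(293,160),35),('screw',(301,207),50),('key',(434,228),110),('wood',(430,232),50),('lkey',(305,270),3),('thick',(413,148),15),('tin',(191,142),42),('green',(386,283),80),('orange',(466,293),110)]:
    print(nm,ray(C,uv,z).round(0))
E
```

```text
[[-0.01974317  0.98975541 -0.14140172]
 [-0.9995317  -0.02284652 -0.02035722]
 [-0.02337921  0.14093358  0.98974297]]
stand [[496. 282.  30.]]
rack [[661.   7.  35.]]
screw [[553. -10.  50.]]
key [[ 493. -281.  110.]]
wood [[ 493. -282.   50.]]
lkey [[423. -14.   3.]]
thick [[ 687. -258.   15.]]
tin [[706. 230.  42.]]
green [[ 386. -184.   80.]]
orange [[ 362. -338.  110.]]
```

View pics/top0a.png

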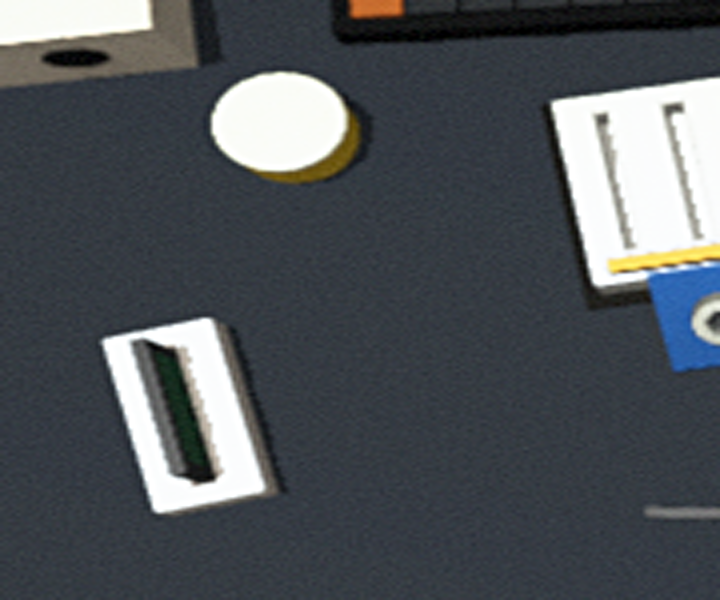

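View pics/top0b.png

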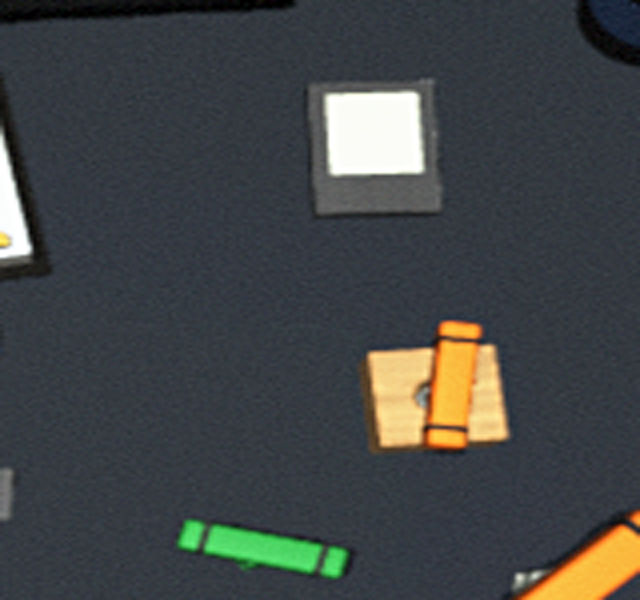

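```bash
python3 - <<'E'
from h import *
im=cv2.imread('pics/top0.png')[:,:,::-1];C=cam('top')
hsv=cv2.cvtColor(im.copy(),cv2.COLOR_RGB2HSV)
def box(x0,y0,x1,y1):
    m=np.zeros(im.shape[:2],bool);m[y0:y1,x0:x1]=1;return m
def rep(nm,m,z,fill=True):
    c=rect(m)[0];c=cv2.convexHull(c)
    P=ray(C,c[:,0,:],z)[:,:2].astype(np.float32)
    r=cv2.minAreaRect(P);print(nm,np.round(r[0],1),np.round(r[1],1),round(r[2],1))
W=(im.min(2)>150)
rep('drystand top',W&box(130,190,200,290),30)
rep('rack top',(im.min(2)>120)&box(240,110,340,200),35)
rep('rack topT',(im.min(2)>200)&box(240,110,340,200),35)
g=(hsv[...,1]>120)&(hsv[...,0]>8)&(hsv[...,0]<30)
rep('keeper',g&box(260,165,340,200),50)
rep('nose',(hsv[...,0]>100)&(hsv[...,0]<125)&(hsv[...,1]>150)&(hsv[...,2]>100)&box(260,165,340,240),31)
wood=(hsv[...,1]>60)&(hsv[...,1]<165)&(hsv[...,0]>5)&(hsv[...,0]<25)&box(400,200,460,260)
org=(hsv[...,1]>165)&(hsv[...,2]>150)&(hsv[...,0]>5)&(hsv[...,0]<25)&box(400,200,460,260)
rep('wood',wood|org,50); rep('wood only',wood,50)
rep('bar',org,110)
drv=(~W)&box(145,200,190,275)
fill=np.zeros(im.shape[:2],np.uint8);cv2.drawContours(fill,[cv2.convexHull(rect(W&box(130,190,200,290))[0])],-1,1,-1)
inn=cv2.erode(fill,np.ones((5,5)))>0
rep('drive dark',inn&(im.max(2)<130),76)
E
```

```text
drystand top [496.6 285.3] [132.2  62.4] 14.0
rack top [664.7   9. ] [143.7 132.4] 9.4
rack topT [664.8   8.8] [140.9 130.5] 9.4
keeper [604.   -1.7] [  9.3 106.5] 9.4
nose [562.7  -8.2] [72.5 71.7] 9.4
wood [ 501.3 -277. ] [90.1 74. ] 3.5
wood only [ 492.2 -260.3] [73.9 40.1] 1.7
bar [ 494.  -278.3] [21.4 57.3] 81.9
drive dark [493.1 276.1] [106.   21.6] 14.1
```

```bash
cat >> h.py <<'E'
def inc(p,yaw=None):
    st=read_state();T=R.from_quat(st['ee_rot']).as_matrix()
    d=T.T@(np.array(p)-st['position'])/1000
    y0=np.degrees(np.arctan2(T[1,0],T[0,0]));t=0 if yaw is None else -((yaw-y0+180)%360-180)
    print('clk',round(st['clock'],2),'pos',st['position'].round(1),'yaw',y0.round(2),'tilt',np.degrees(np.arccos(-T[2,2])).round(2),'inc',d.round(4),round(t,2),'F',st['contact_force'].round(1),'w',st['gripper_width'].round(1))
E
python3 -c "
from h import *
inc([493,279,235],-166)
inc([493,279,280],-166)"
```

```text
Traceback (most recent call last):
  File "h.py", line 27, in inc
    print('clk',round(st['clock'],2),'pos',st['position'].round(1),'yaw',y0.round(2),'tilt',np.degrees(np.arccos(-T[2,2])).round(2),'inc',d.round(4),round(t,2),'F',st['contact_force'].round(1),'w',st['gripper_width'].round(1))
                                                                                                                                                                                                     ^^^^^^^^^^^^^^^^^^^^^^^^^
AttributeError: 'float' object has no attribute 'round'
```

```bash
sed -i "s/st\['gripper_width'\].round(1)/round(st['gripper_width'],1)/" h.py
python3 -c "
from h import *
inc([493,279,235],-166)
inc([493,279,280],-166)"
```

```text
clk 0.15 pos [ 222.3 -583.7  247.5] yaw -159.16 tilt 0.1 inc [-0.5599  0.71    0.0136] 6.84 F [ 0.  -0.9 -0.1] w 85.6
clk 0.15 pos [ 222.3 -583.7  247.5] yaw -159.16 tilt 0.1 inc [-0.5599  0.7101 -0.0314] 6.84 F [ 0.  -0.9 -0.1] w 85.6
```

Emit:
jog_arm(
  increments=[
    [-0.28, 0.355, -0.05, 0],
    [-0.28, 0.355, -0.05, 0],
    [-0.56, 0.71, -0.03, 7],
    [-0.56, 0.71, -0.03, 7],
    [-0.56, 0.71, -0.03, 7],
    [-0.56, 0.71, -0.03, 7],
    [-0.56, 0.71, -0.03, 7],
    [-0.56, 0.71, -0.03, 7],
    [-0.56, 0.71, -0.03, 7],
    [-0.56, 0.71, -0.03, 7],
  ],
  hand=1,
)

```text
clock: 1.4
position: [409.1, 13.5, 272.9]
ee_rot: [-0.121, 0.993, 0.001, 0.0]
contact_force: [1.2, 0.1, -0.7]
gripper_width: 85.2
```

```bash
python3 -c "
from h import *
inc([493,279,200],-166)"
```

```text
clk 1.4 pos [409.1  13.5 272.9] yaw -166.13 tilt 0.11 inc [-0.145   0.2375  0.0734] -0.13 F [ 1.2  0.1 -0.7] w 85.2
```

Emit:
jog_arm(
  increments=[
    [-0.145, 0.237, 0.073, 0],
    [-0.145, 0.237, 0.073, 0],
    [-0.145, 0.237, 0.073, 0],
    [-0.145, 0.237, 0.073, 0],
    [-0.145, 0.237, 0.073, 0],
    [-0.145, 0.237, 0.073, 0],
    [-0.145, 0.237, 0.073, 0],
  ],
)

```text
clock: 2.28
position: [492.7, 278.1, 200.1]
ee_rot: [-0.121, 0.993, 0.001, -0.0]
contact_force: [0.0, -0.7, 0.1]
gripper_width: 85.3
```

```bash
python3 -c "
from h import *
st,im,C=snap('wrist','w1.png')
inc([493,279,200],-166)
print(st['joint_vel'].round(3))
for P in ([493,279,76],[496.6,285.3,30]): print(proj(C,P))"
```

```text
clk 2.33 pos [492.8 277.8 200.6] yaw -166.16 tilt 0.09 inc [-0.0005  0.0012  0.0006] -0.16 F [ 0.3  0.7 -0.4] w 85.5
[-0.013 -0.023 -0.005  0.001  0.001 -0.002]
[[326.98701261 234.03992262]]
[[332.76076868 225.27901554]]
```

View pics/w1.png

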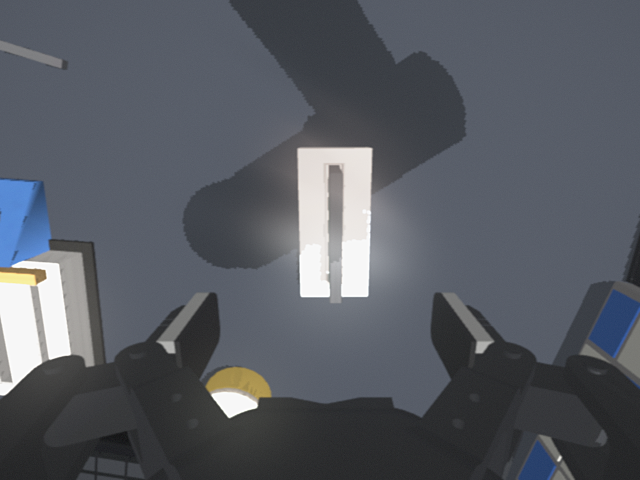

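```bash
python3 - <<'E'
from h import *
im=cv2.imread('pics/w1.png');cv2.imwrite('pics/w1c.png',cv2.resize(im[140:310,280:390],None,fx=5,fy=3.5,interpolation=0))
st=read_state();C=cam('wrist',st)
g=im.max(2)
for r in (180,210,240,270,290,299): print(r,g[r,318:350])
E
```

```text
180 [231 230 230 231 230 221 214 216 221 201 156 132 133 139 137 139 139 141
 139 141 139 139 139 135 150 193 224 230 231 230 231 231]
210 [235 235 235 235 236 235 231 225 226 223 178 132 128 135 134 135 134 135
 136 136 136 136 136 137 159 206 232 236 236 236 235 236]
240 [237 237 237 237 237 237 234 230 233 236 217 171 162 165 167 165 165 165
 164 164 164 164 161 169 210 231 237 237 238 242 245 244]
270 [248 244 237 237 237 238 234 230 236 239 212 158 163 176 181 180 181 178
 178 181 182 180 176 204 245 249 248 247 247 247 247 247]
290 [247 247 247 247 247 247 247 247 247 248 252 243 168 157 162 162 160 159
 159 161 162 158 164 231 253 248 247 247 247 247 247 247]
299 [126 124 125 126 125 125 126 124 126 127 126 130 144 155 157 156 154 152
 156 156 156 157 151 133 122 127 127 128 127 127 127 127]
```

View pics/w1c.png

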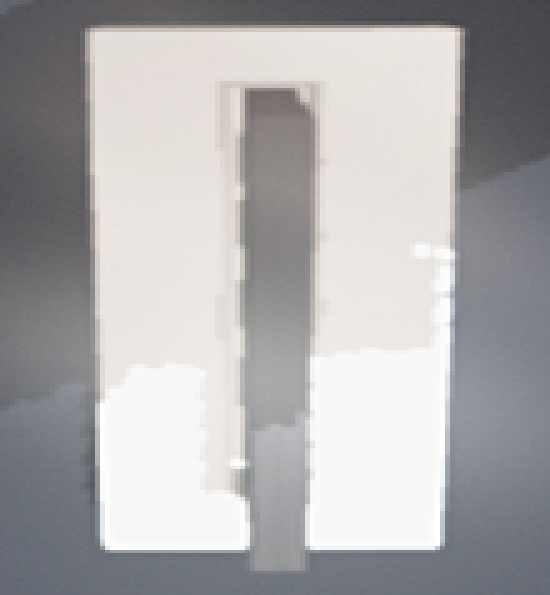

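```bash
python3 - <<'E'
from h import *
C=cam('wrist',read_state())
a=ray(C,[[335.2,173],[335.3,302.8]],76);print(a,a.mean(0),np.linalg.norm(a[0]-a[1]),np.degrees(np.arctan2(*(a[1]-a[0])[1::-1])))
b=ray(C,[[298,148],[372,148],[369,297],[300,297]],30);print(b.mean(0),np.linalg.norm(b[0]-b[1]),np.linalg.norm(b[1]-b[2]))
print(b)
inc(list(a.mean(0)[:2])+[62],-166)
E
```

```text
[[449.3390333  273.75349095  76.        ]
 [545.05847713 298.21701595  76.        ]] [497.19875522 285.98525345  76.        ] 98.79613344002232 14.33649701306659
[497.89924748 287.12149625  30.        ] 59.62872420232881 131.1946456456829
[[441.42557129 242.21311323  30.        ]
 [427.16164009 300.11065218  30.        ]
 [554.05471848 333.4300415   30.        ]
 [568.95506005 272.73217807  30.        ]]
clk 2.33 pos [492.8 277.8 200.6] yaw -166.16 tilt 0.09 inc [-0.0062  0.0067  0.1386] -0.16 F [ 0.3  0.7 -0.4] w 85.5
```

Emit:
jog_arm(
  increments=[
    [-0.006, 0.007, 0.06, -0.5],
    [-0.006, 0.007, 0.11, -0.5],
    [-0.006, 0.007, 0.142, -0.5],
    [-0.006, 0.007, 0.142, -0.5],
    [-0.006, 0.007, 0.142, -0.5],
  ],
)

```text
clock: 2.95
position: [498.0, 286.5, 60.6]
ee_rot: [-0.125, 0.992, 0.002, 0.001]
contact_force: [-0.8, -1.0, 1.2]
gripper_width: 85.4
```

Emit:
jog_arm(
  increments=[
    [0, 0, 0, 0],
    [0, 0, 0, 0],
    [0, 0, 0, 0],
    [0, 0, 0, 0],
    [0, 0, 0, 0],
    [0, 0, 0, 0],
  ],
  hand=-1,
)

```text
clock: 3.7
position: [498.1, 286.7, 60.8]
ee_rot: [-0.125, 0.992, 0.002, 0.002]
contact_force: [-0.8, -0.1, 2.9]
gripper_width: 8.8
```

```bash
python3 - <<'E'
from h import *
inc([497.2,286,58],-165.7)
E
```

```text
clk 3.7 pos [498.1 286.7  60.8] yaw -165.66 tilt 0.28 inc [ 0.0011 -0.0004  0.0028] 0.04 F [-0.8 -0.1  2.9] w 8.8
```

Emit:
jog_arm(
  increments=[
    [0, 0, -0.05, 0],
    [0, 0, -0.1, 0],
    [0, 0, -0.14, 0],
  ],
)

```text
clock: 4.08
position: [497.6, 286.1, 202.2]
ee_rot: [-0.125, 0.992, 0.002, 0.002]
contact_force: [-0.3, 0.1, -1.0]
gripper_width: 8.6
```

```bash
python3 - <<'E'
from h import *
inc([640,5,200],-170.6)
E
```

```text
clk 4.08 pos [497.6 286.1 202.2] yaw -165.66 tilt 0.29 inc [-0.0684 -0.3076  0.0014] 4.94 F [-0.3  0.1 -1. ] w 8.6
```

Emit:
jog_arm(
  increments=[
    [-0.068, -0.308, 0, 5],
    [-0.068, -0.308, 0, 5],
    [-0.068, -0.308, 0, 5],
    [-0.068, -0.308, 0, 5],
    [-0.068, -0.308, 0, 5],
    [-0.068, -0.308, 0, 5],
    [-0.068, -0.308, 0, 5],
    [-0.068, -0.308, 0, 5],
  ],
)

```text
clock: 5.08
position: [639.1, 5.6, 201.1]
ee_rot: [-0.082, 0.997, 0.002, 0.001]
contact_force: [-0.3, -0.4, -2.2]
gripper_width: 8.4
```

```bash
python3 - <<'E'
from h import *
st,im,C=snap('wrist','w2.png')
inc([640,5,200],-170.6)
E
```

```text
clk 5.12 pos [639.2   5.8 201.4] yaw -170.55 tilt 0.28 inc [-0.0006 -0.0009  0.0014] 0.05 F [ 0.2 -0.1 -2.4] w 8.7
```

View pics/w2.png

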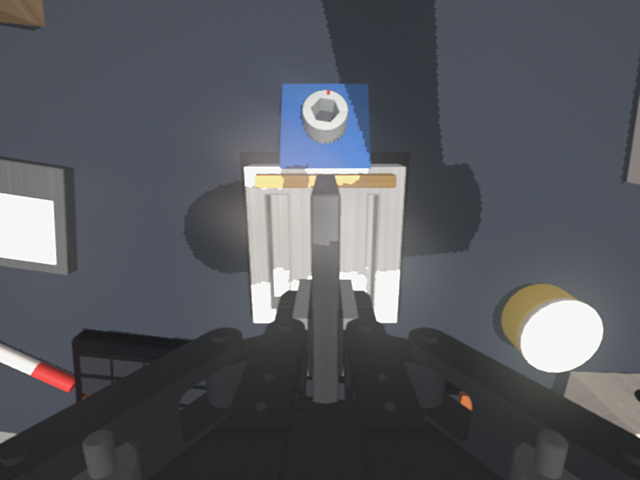

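```bash
python3 - <<'E'
from h import *
im=cv2.imread('pics/w2.png');C=cam('wrist',read_state())
cv2.imwrite('pics/w2c.png',cv2.resize(im[75:335,230:420],None,fx=4,fy=2.3,interpolation=0))
cv2.imwrite('pics/w2s.png',cv2.resize(im[80:175,275:375],None,fx=6,fy=6,interpolation=0))
b=ray(C,[[245,165],[407,164],[397.5,321.5],[253,323.5]],35)
print(b,b.mean(0))
for i in range(4): print(np.linalg.norm(b[i]-b[(i+1)%4]))
x=b[2]+b[3]-b[0]-b[1];y=np.degrees(np.arctan2(x[1],x[0]));print('yaw',y)
o=b.mean(0)[:2]+5*np.array([np.cos(np.radians(y)),np.sin(np.radians(y))]);print('rack origin',o)
E
```

```text
[[605.61825201 -65.01989779  35.        ]
 [583.49793984  63.29631743  35.        ]
 [722.99615565  86.78595284  35.        ]
 [746.3772025  -43.06823277  35.        ]] [664.6223875   10.49853493  35.        ]
130.20890636753242
141.4620627065845
131.94234677491067
142.46037252718412
yaw 9.20986964908021
rack origin [669.55793105  11.29879106]
```

View pics/w2c.png

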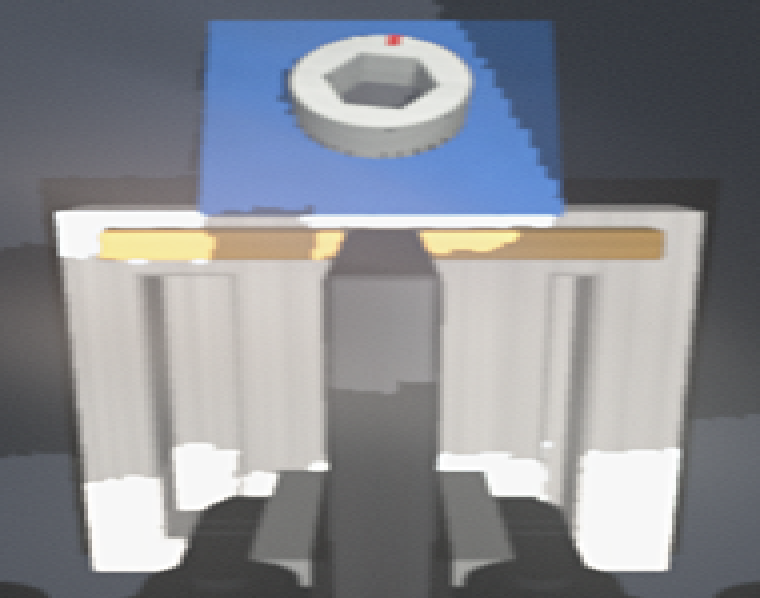

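View pics/w2s.png

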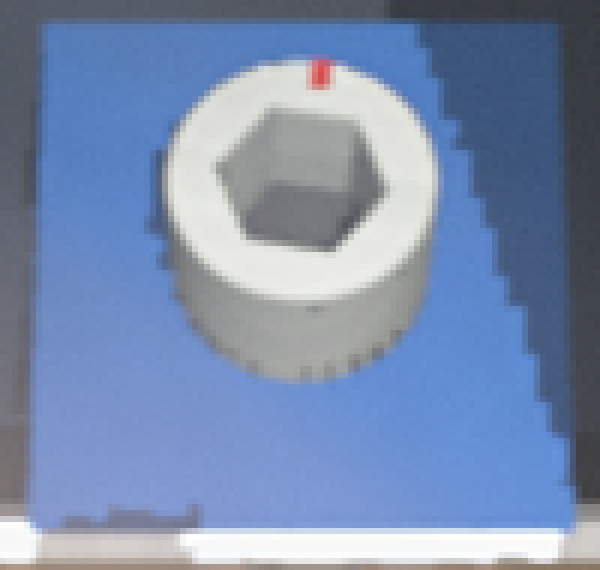

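```bash
python3 - <<'E'
from h import *
st=read_state();C=cam('wrist',st);T=R.from_quat(st['ee_rot']).as_matrix()
print('drive end in tool',((ray(C,[[311.8,194.6],[339.8,194.6]],st['position'][2]+15.2)-st['position'])@T).round(1))
y=np.radians(9.3);ex=np.array([np.cos(y),np.sin(y),0]);ey=np.array([-np.sin(y),np.cos(y),0])
o=np.array([669.6,11.3,0])
for z in (46,48.4,50):
    m=ray(C,[325.25,109.75],z)[0];print(z,m.round(1),'rack',((m-o)@ex).round(1),((m-o)@ey).round(1))
n=ray(C,[[282,84],[369,84]],12);print('nose front',[( ((q-o)@ex).round(1),((q-o)@ey).round(1)) for q in n])
k=ray(C,[[255,181],[397,181]],50);print('keeper',[( ((q-o)@ex).round(1),((q-o)@ey).round(1)) for q in k])
t=o+ex*1.0; inc([t[0],t[1],110],-170.7)
inc([t[0],t[1],61.8],-170.7)
E
```

```text
drive end in tool [[ 50.8  -4.9 -15.4]
 [ 50.8   3.8 -15.3]]
46 [554.3  -8.3  46. ] rack -116.9 -0.7
48.4 [554.5  -8.3  48.4] rack -116.8 -0.7
50 [554.6  -8.3  50. ] rack -116.7 -0.7
nose front [(np.float64(-138.8), np.float64(-35.9)), (np.float64(-139.0), np.float64(35.2))]
keeper [(np.float64(-64.6), np.float64(-54.7)), (np.float64(-64.8), np.float64(54.9))]
clk 5.12 pos [639.2   5.8 201.4] yaw -170.55 tilt 0.28 inc [-0.0316  0.0001  0.0915] 0.15 F [ 0.2 -0.1 -2.4] w 8.7
clk 5.12 pos [639.2   5.8 201.4] yaw -170.55 tilt 0.28 inc [-3.140e-02 -1.000e-04  1.397e-01] 0.15 F [ 0.2 -0.1 -2.4] w 8.7
```

Emit:
jog_arm(
  increments=[
    [-0.032, 0.0005, 0.04, 0.2],
    [-0.032, 0.0005, 0.075, 0.2],
    [-0.032, 0.0005, 0.09, 0.2],
    [-0.032, 0.0005, 0.09, 0.2],
  ],
)

```text
clock: 5.62
position: [670.3, 12.6, 110.9]
ee_rot: [-0.081, 0.997, 0.002, 0.0]
contact_force: [-0.3, -0.5, -0.7]
gripper_width: 8.5
```

```bash
python3 - <<'E'
from h import *
inc([670.8,11.8,62],-170.7)
st,im,C=snap('wrist','w3.png')
E
```

```text
clk 5.62 pos [670.3  12.6 110.9] yaw -170.67 tilt 0.21 inc [-0.0003 -0.001   0.0489] 0.03 F [-0.3 -0.5 -0.7] w 8.5
```

View pics/w3.png

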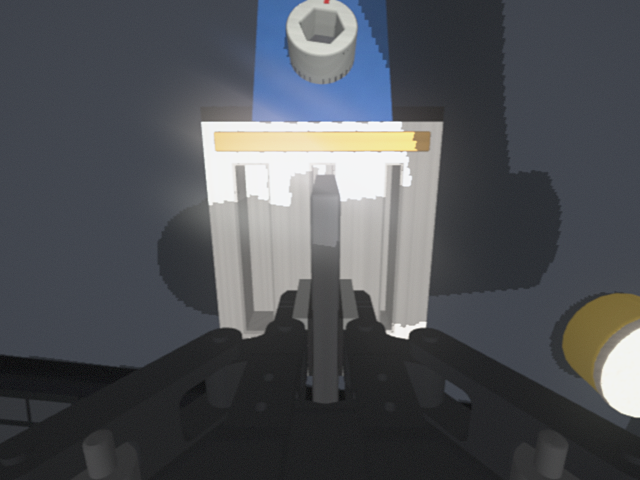

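```bash
python3 - <<'E'
from h import *
im=cv2.imread('pics/w3.png');C=cam('wrist',read_state())
cv2.imwrite('pics/w3c.png',cv2.resize(im[110:270,200:445],None,fx=3.2,fy=3.7,interpolation=0))
y=np.radians(9.3);ex=np.array([np.cos(y),np.sin(y),0]);ey=np.array([-np.sin(y),np.cos(y),0]);o=np.array([670.1,11.1,0])
for nm,uv,z in [('frontL',(203,122),35),('frontR',(443,122),35),('keepL',(214,132),50),('keepR',(431,132),50),('slotend',(323,163.5),35),('mouth',(322,29),48.1),('narrowend',(253,164.5),35)]:
    q=ray(C,uv,z)[0]-o;print(nm,(q@ex).round(1),(q@ey).round(1))
E
```

```text
frontL -73.6 -65.2
frontR -73.6 64.6
keepL -68.3 -55.3
keepR -68.4 54.2
slotend -51.5 -0.4
mouth -115.2 -0.8
narrowend -51.0 -39.5
```

View pics/w3c.png

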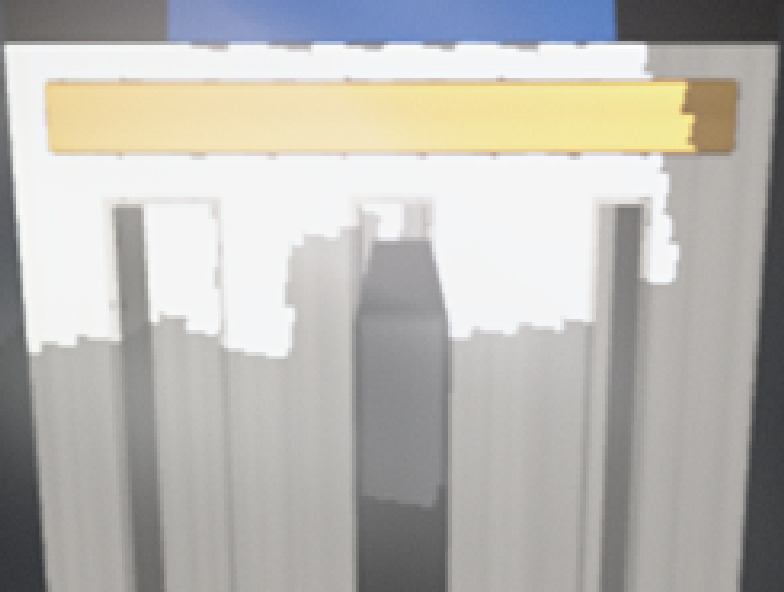

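Emit:
jog_arm(
  increments=[
    [-0.001, -0.0013, 0.015, 0],
    [-0.001, -0.0013, 0.03, 0],
    [-0.001, -0.0013, 0.04, 0],
    [-0.001, -0.0013, 0.048, 0],
    [-0.001, -0.0013, 0.05, 0],
    [-0.001, -0.0013, 0.05, 0],
  ],
)

```text
clock: 6.42
position: [671.9, 11.2, 62.8]
ee_rot: [-0.081, 0.997, 0.001, 0.001]
contact_force: [-3.8, 0.2, 4.3]
gripper_width: 8.5
```

```bash
python3 - <<'E'
from h import *
inc([671.5,11.5,61.8],-170.7)
st,im,C=snap('wrist','w4.png')
E
```

```text
clk 6.42 pos [671.9  11.2  62.8] yaw -170.67 tilt 0.19 inc [0.0003 0.0003 0.001 ] 0.03 F [-3.8  0.2  4.3] w 8.5
```

View pics/w4.png

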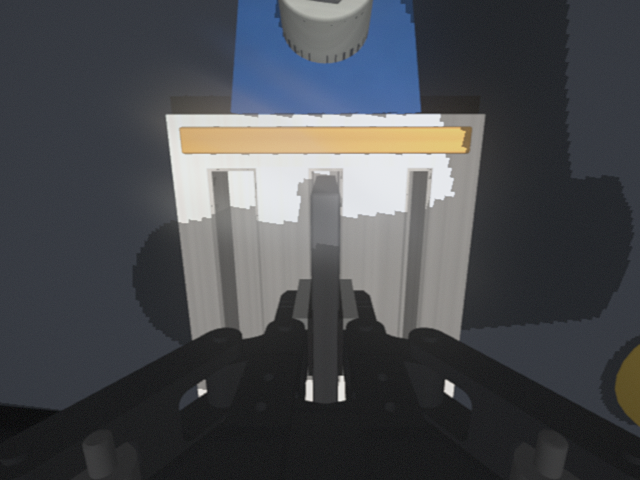

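Emit:
jog_arm(
  increments=[
    [0.001, 0, 0.004, 0],
    [0.001, 0, 0.005, 0],
    [0.001, 0, 0.005, 0],
  ],
)

```text
clock: 6.85
position: [672.2, 11.3, 62.4]
ee_rot: [-0.082, 0.997, 0.001, 0.003]
contact_force: [-6.9, 1.1, 19.3]
gripper_width: 8.4
```

```bash
python3 - <<'E'
from h import *
inc([671.5,11.5,61.8],-170.7)
E
```

```text
clk 6.85 pos [672.2  11.3  62.4] yaw -170.58 tilt 0.32 inc [0.0007 0.0004 0.0006] 0.12 F [-6.9  1.1 19.3] w 8.4
```

Emit:
jog_arm(
  increments=[
    [0, 0, 0, 0],
    [0, 0, 0, 0],
    [0, 0, -0.01, 0],
    [0, 0, -0.07, 0],
    [0, 0, -0.13, 0],
  ],
  hand=1,
)

```text
clock: 7.48
position: [671.6, 10.8, 193.4]
ee_rot: [-0.082, 0.997, 0.001, 0.002]
contact_force: [1.3, 0.6, 0.2]
gripper_width: 85.3
```

```bash
python3 - <<'E'
from h import *
st,im,C=snap('wrist','w5.png')
inc([493,-280,240],172)
y=np.radians(9.3);ex=np.array([np.cos(y),np.sin(y),0]);ey=np.array([-np.sin(y),np.cos(y),0]);o=np.array([670.8,10.9,0])
E
```

```text
clk 7.53 pos [676.2  10.8 204.7] yaw -170.47 tilt 1.29 inc [ 0.228  -0.2565 -0.04  ] 17.53 F [2.3 0.5 8.4] w 85.2
```

View pics/w5.png

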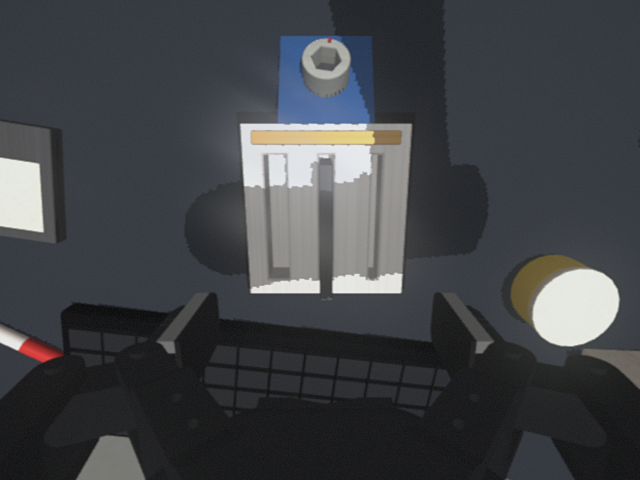

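Emit:
jog_arm(
  increments=[
    [0.228, -0.256, -0.04, 17.5],
    [0.228, -0.256, -0.04, 17.5],
    [0.228, -0.256, -0.04, 17.5],
    [0.228, -0.256, -0.04, 17.5],
    [0.228, -0.256, -0.04, 17.5],
    [0.228, -0.256, -0.04, 17.5],
    [0.228, -0.256, -0.04, 17.5],
    [0.228, -0.256, -0.04, 17.5],
    [0.228, -0.256, -0.04, 17.5],
  ],
)

```text
clock: 8.65
position: [493.5, -278.6, 239.7]
ee_rot: [0.069, 0.998, 0.002, 0.011]
contact_force: [0.1, 1.1, -0.1]
gripper_width: 85.7
```

```bash
python3 - <<'E'
from h import *
st,im,C=snap('wrist','w6.png')
inc([493,-280,240],172)
print(proj(C,[[493,-280,110],[493,-280,50]]))
E
```

```text
clk 8.7 pos [ 493.5 -278.6  239.7] yaw 172.12 tilt 1.26 inc [ 0.0003 -0.0014 -0.0004] 0.12 F [-0.3  0.   0.2] w 85.3
[[322.99581287 226.90077899]
 [322.97154545 208.91106705]]
```

View pics/w6.png

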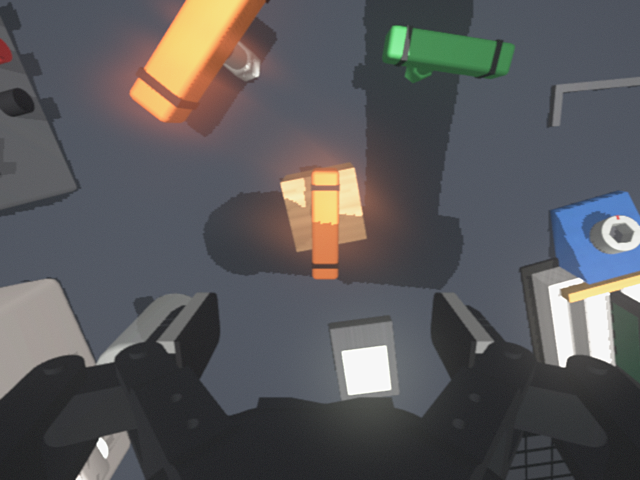

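```bash
python3 - <<'E'
from h import *
im=cv2.imread('pics/w6.png');st=read_state();C=cam('wrist',st)
hsv=cv2.cvtColor(im,cv2.COLOR_BGR2HSV)
cv2.imwrite('pics/w6c.png',cv2.resize(im[150:290,260:390],None,fx=5,fy=4,interpolation=0))
for z in (100,130,150): print('big',z,ray(C,[[134,93],[180,120],[265,0]],z).round(0))
print('green',ray(C,[[387,27],[389,60]],90).round(0))
print(st['joints'].round(2))
E
```

```text
big 100 [[ 383. -396.  100.]
 [ 405. -369.  100.]
 [ 341. -296.  100.]]
big 130 [[ 388. -381.  130.]
 [ 407. -358.  130.]
 [ 350. -293.  130.]]
big 150 [[ 391. -372.  150.]
 [ 408. -350.  150.]
 [ 356. -291.  150.]]
green [[ 365. -218.   90.]
 [ 385. -218.   90.]]
[-0.23  0.28 -0.16 -0.01 -1.11 -1.47]
```

View pics/w6c.png

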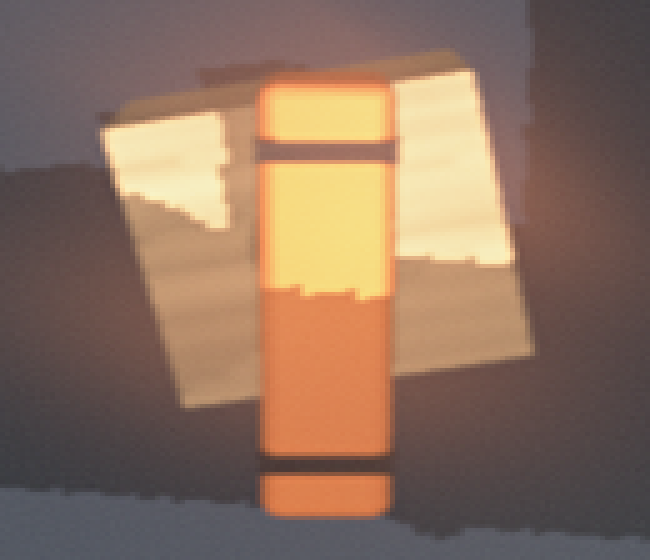

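```bash
python3 - <<'E'
from h import *
st=read_state();C=cam('wrist',st)
a=ray(C,[[325.2,174],[325.2,279.3],[325.2,187.5],[325.2,266]],110)
print(a.round(1),np.linalg.norm(a[0]-a[1]),'ctr',(a[0]+a[1])/2,(a[2]+a[3])/2)
d=a[1]-a[0];print('yaw',np.degrees(np.arctan2(d[1],d[0])))
w=ray(C,[[311.6,230],[338.8,230]],110);print('width',np.linalg.norm(w[0]-w[1]))
b=ray(C,[[280,182],[354.4,167],[367,238.3],[296.6,251.8]],50)
print(b.round(1),b.mean(0),[np.linalg.norm(b[i]-b[(i+1)%4]).round(1) for i in range(4)])
c=(a[0]+a[1])/2
inc([c[0],c[1],98],172)
E
```

```text
[[ 454.8 -273.1  110. ]
 [ 534.8 -284.1  110. ]
 [ 464.3 -274.4  110. ]
 [ 523.9 -282.6  110. ]] 80.710660843203 ctr [ 494.79967496 -278.59933927  110.        ] [ 494.08024497 -278.50006065  110.        ]
yaw -7.856978749346007
width 20.106976527865847
[[ 463.8 -314.    50. ]
 [ 459.9 -247.8   50. ]
 [ 526.  -243.6   50. ]
 [ 530.  -310.    50. ]] [ 494.93820414 -278.85638886   50.        ] [np.float64(66.3), np.float64(66.2), np.float64(66.4), np.float64(66.3)]
clk 8.7 pos [ 493.5 -278.6  239.7] yaw 172.12 tilt 1.26 inc [ 0.0017 -0.0006  0.1417] 0.12 F [-0.3  0.   0.2] w 85.3
```

Emit:
jog_arm(
  increments=[
    [0.0015, -0.0005, 0.06, 0],
    [0.0015, -0.0005, 0.11, 0],
    [0.0015, -0.0005, 0.144, 0],
    [0.0015, -0.0005, 0.144, 0],
    [0.0015, -0.0005, 0.144, 0],
  ],
)

```text
clock: 9.32
position: [496.5, -278.6, 97.0]
ee_rot: [0.068, 0.998, 0.001, 0.012]
contact_force: [0.7, 0.4, 0.6]
gripper_width: 85.5
```

Emit:
jog_arm(
  increments=[
    [0, 0, 0, 0],
    [0, 0, 0, 0],
    [0, 0, 0, 0],
    [0, 0, 0, 0],
    [0, 0, 0, 0],
  ],
  hand=-1,
)

```text
clock: 9.95
position: [496.8, -278.8, 97.7]
ee_rot: [0.068, 0.998, 0.001, 0.012]
contact_force: [-0.7, 0.3, 4.0]
gripper_width: 19.1
```

```bash
python3 - <<'E'
from h import *
inc([494.8,-278.6,96],172.1)
E
```

```text
clk 9.95 pos [ 496.8 -278.8   97.7] yaw 172.22 tilt 1.43 inc [ 0.0021 -0.0001  0.0016] 0.12 F [-0.7  0.3  4. ] w 19.1
```

Emit:
jog_arm(
  increments=[
    [0, 0, -0.014, 0],
    [0, 0, -0.027, 0],
    [0.004, 0, -0.027, 0],
    [0.01, 0, -0.027, 0],
    [0.017, 0, -0.027, 0],
    [0.023, 0, -0.0265, 0],
    [0.023, 0, -0.0265, 0],
  ],
)

```text
clock: 10.82
position: [478.7, -276.8, 126.5]
ee_rot: [0.067, 0.998, -0.0, 0.02]
contact_force: [6.7, -0.9, 2.7]
gripper_width: 18.6
```

```bash
python3 - <<'E'
from h import *
inc([494.8,-278.6,96],172.1)
snap('wrist','w7.png');snap('scene','s7.png')
im=cv2.imread('pics/s7.png')[150:290,160:290];cv2.imwrite('pics/s7c.png',cv2.resize(im,None,fx=4,fy=4))
E
```

```text
clk 10.82 pos [ 478.7 -276.8  126.5] yaw 172.31 tilt 2.26 inc [-0.015   0.0003  0.0311] 0.21 F [ 6.7 -0.9  2.7] w 18.6
```

View pics/w7.png

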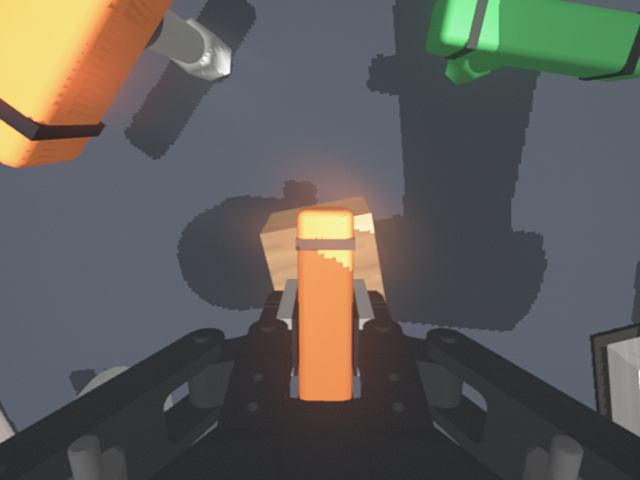

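View pics/s7c.png

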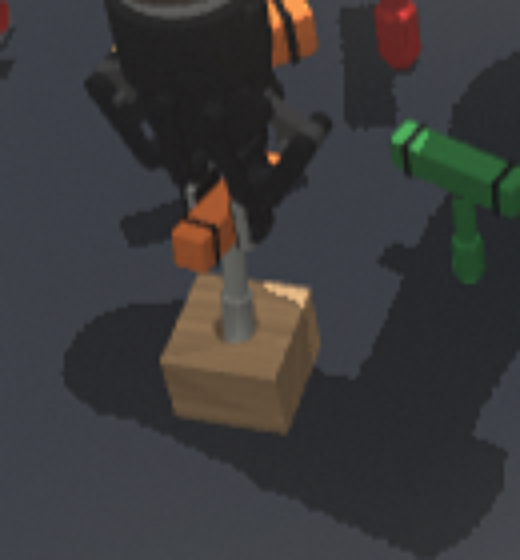

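Emit:
jog_arm(
  increments=[
    [0.007, 0, 0, 0],
    [0.013, 0, 0.002, 0],
    [0.019, 0, 0.004, 0],
    [0.025, 0, 0.006, 0],
    [0.031, 0, 0.009, 0],
    [0.031, 0, 0.009, 0],
  ],
)

```text
clock: 11.68
position: [453.7, -273.9, 119.7]
ee_rot: [0.066, 0.997, -0.002, 0.027]
contact_force: [5.3, 0.1, 6.0]
gripper_width: 19.0
```

```bash
python3 - <<'E'
from h import *
inc([494.8,-278.6,96],172.1)
snap('wrist','w8.png');snap('scene','s8.png')
im=cv2.imread('pics/s8.png')[150:290,160:290];cv2.imwrite('pics/s8c.png',cv2.resize(im,None,fx=4,fy=4))
E
```

```text
clk 11.68 pos [ 453.7 -273.9  119.7] yaw 172.44 tilt 3.08 inc [-0.04    0.0007  0.0259] 0.34 F [5.3 0.1 6. ] w 19.0
```

View pics/w8.png

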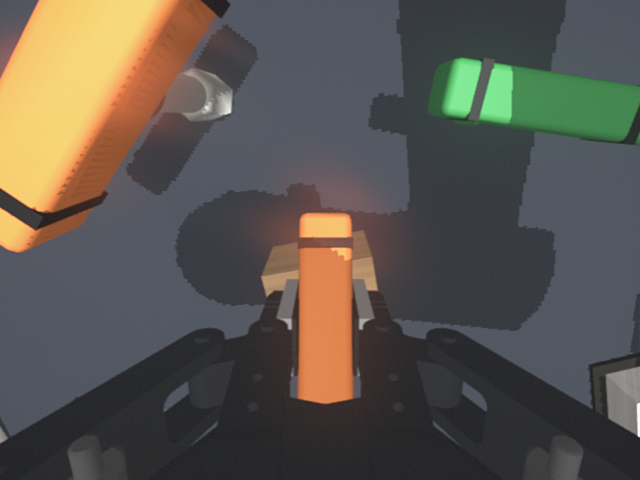

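View pics/s8c.png

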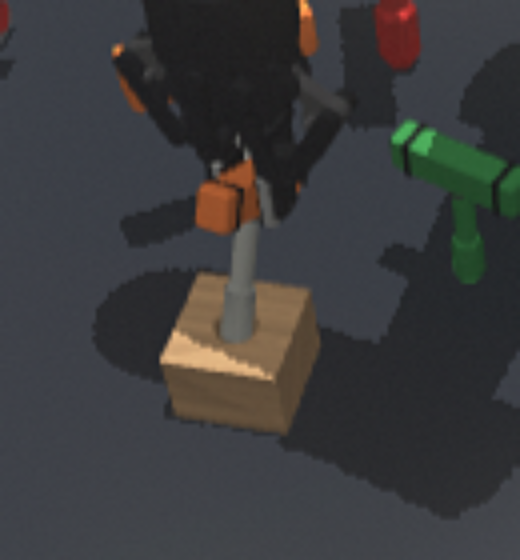

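```bash
python3 - <<'E'
from h import *
st=read_state();C=cam('wrist',st);T=R.from_quat(st['ee_rot']).as_matrix()
for off in ((2,-2),(0,0)):
  for t in (0,15,20,25,30,35):
    c,s=np.cos(np.radians(t)),np.sin(np.radians(t));a=np.array([c,0,s]);n=np.array([s,0,-c]);o=np.array([off[0],0,off[1]*-0+0])
    P=[o+42*a+12*n,o+42*a-12*n,o+32.4*a+12*n]
    print(off,t,proj(C,st['position']+np.array(P)@T.T)[:,1].round(1))
E
python3 - <<'E'
import cv2
im=cv2.imread('pics/w8.png');cv2.imwrite('pics/w8c.png',cv2.resize(im[200:300,280:370],None,fx=6,fy=6))
E
```

```text
(2, -2) 0 [213.2 200.2 241.6]
(2, -2) 15 [201.8 206.4 229. ]
(2, -2) 20 [200.2 209.8 226.5]
(2, -2) 25 [199.6 213.7 224.8]
(2, -2) 30 [199.8 218.1 223.8]
(2, -2) 35 [200.9 222.9 223.6]
(0, 0) 0 [219.2 205.2 247.3]
(0, 0) 15 [207.4 211.1 234.4]
(0, 0) 20 [205.6 214.4 231.8]
(0, 0) 25 [204.8 218.1 230. ]
(0, 0) 30 [205.  222.4 228.9]
(0, 0) 35 [205.9 227.2 228.6]
```

View pics/w8c.png

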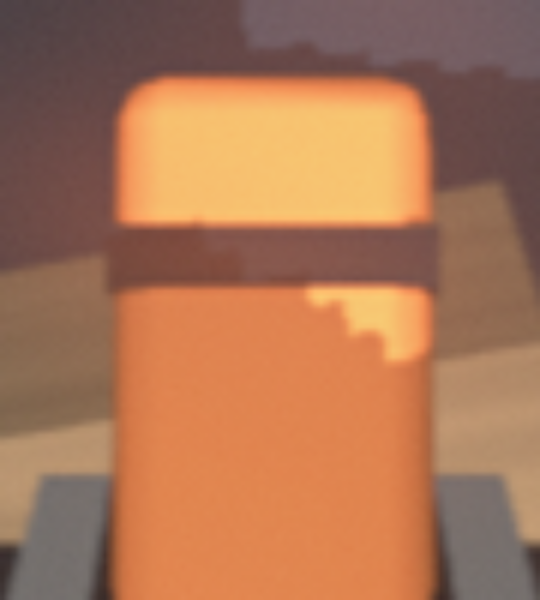

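```bash
python3 - <<'E'
from h import *
im=cv2.imread('pics/s8.png')[180:245,195:245];cv2.imwrite('pics/s8d.png',cv2.resize(im,None,fx=10,fy=9,interpolation=2))
E
```

```text
(no output)
```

View pics/s8d.png

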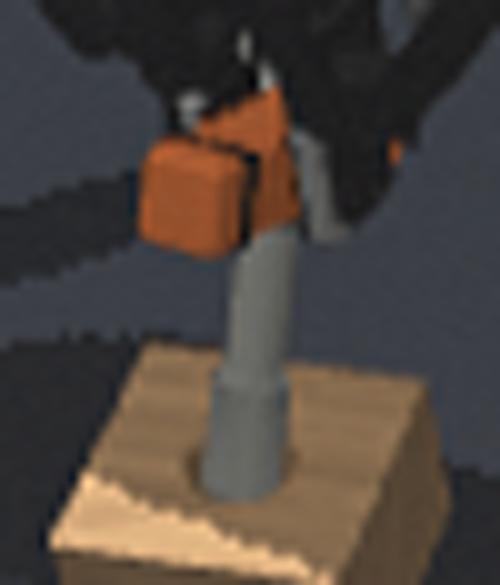

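```bash
cat >> h.py <<'E'
def vplane(C,uv,p0,yaw):
    K,Rm,p=C;uv=np.atleast_2d(uv).astype(float)
    d=(Rm@D@np.linalg.inv(K)@np.c_[uv,np.ones(len(uv))].T).T
    y=np.radians(yaw);e=np.array([np.cos(y),np.sin(y),0]);n=np.array([-e[1],e[0],0])
    X=p+d*(((np.array(p0)-p)@n)/(d@n))[:,None]
    return np.c_[(X-np.array(p0))@e,X[:,2]]
E
python3 - <<'E'
from h import *
st=read_state();C=cam('scene')
q=vplane(C,[[221.7,206.1],[219.2,234.4]],[494.9,-278.9,0],-7.8);print(q)
d=q[0]-q[1];print(np.degrees(np.arctan2(-d[0],d[1])))
a=proj(C,[st['position'],[494.9,-278.9,50]]);print(a)
E
```

```text
[[-31.62024679  96.18272806]
 [ -0.98733546  32.46415449]]
25.676071952867968
[[222.07314766 195.6125878 ]
 [217.78711311 229.7619154 ]]
```

Emit:
jog_arm(
  increments=[
    [0.006, 0, 0.002, 0],
    [0.009, 0, 0.004, 0],
    [0.009, 0, 0.004, 0],
  ],
)

```text
clock: 12.15
position: [451.3, -273.8, 118.7]
ee_rot: [0.065, 0.997, -0.004, 0.035]
contact_force: [6.7, 1.4, 5.1]
gripper_width: 19.5
```

```bash
python3 - <<'E'
from h import *
inc([494.8,-278.6,96],172.1)
E
```

```text
clk 12.15 pos [ 451.3 -273.8  118.7] yaw 172.58 tilt 4.0 inc [-0.0421  0.0009  0.0257] 0.48 F [6.7 1.4 5.1] w 19.5
```

Emit:
jog_arm(
  increments=[
    [0.012, 0, -0.02, 0],
    [0.018, 0, -0.045, 0],
    [0.018, 0, -0.08, 0],
    [0.018, 0, -0.08, 0],
    [0.018, 0, -0.08, 0],
  ],
)

```text
clock: 12.78
position: [426.7, -269.9, 196.0]
ee_rot: [0.065, 0.997, -0.003, 0.033]
contact_force: [0.1, 0.1, -2.2]
gripper_width: 18.9
```

```bash
python3 - <<'E'
from h import *
inc([494.8,-278.6,96],172.1)
snap('wrist','w9.png');snap('scene','s9.png')
im=cv2.imread('pics/s9.png')[100:260,160:290];cv2.imwrite('pics/s9c.png',cv2.resize(im,None,fx=4,fy=4))
E
```

```text
clk 12.78 pos [ 426.7 -269.9  196. ] yaw 172.54 tilt 3.85 inc [-0.0618  0.0005  0.1044] 0.44 F [ 0.1  0.1 -2.2] w 18.9
```

View pics/w9.png

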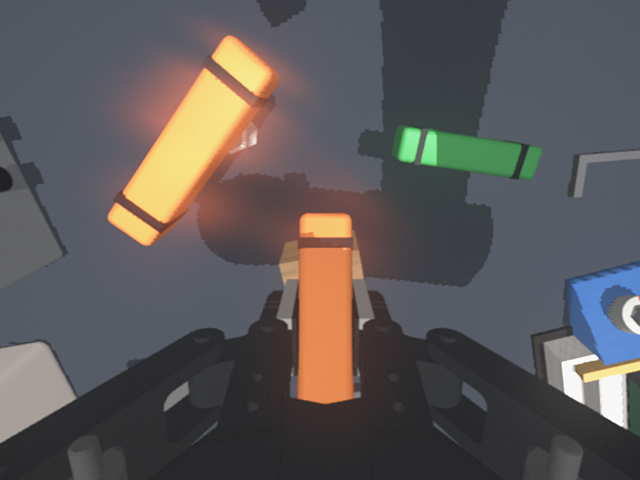

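View pics/s9c.png

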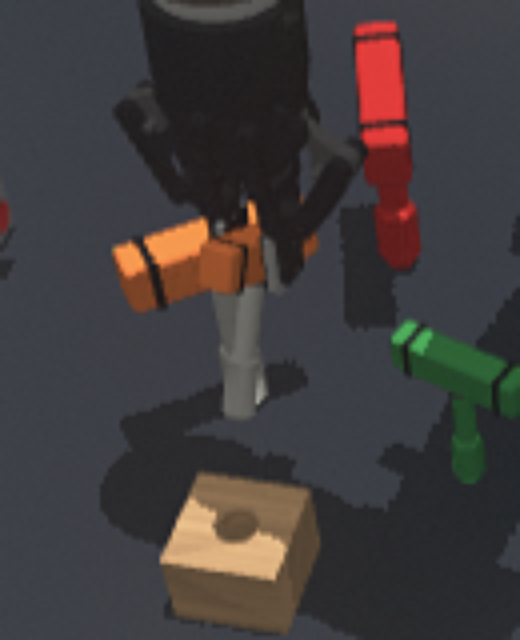

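```bash
python3 - <<'E'
from h import *
im=cv2.imread('pics/s9.png')[155:210,195:245];cv2.imwrite('pics/s9d.png',cv2.resize(im,None,fx=10,fy=10,interpolation=2))
st=read_state();C=cam('scene');T=R.from_quat(st['ee_rot']).as_matrix()
p=st['position']+T@[0,0,-2]
print(p,proj(C,p))
q=vplane(C,[[219.75,203]],p,-7.5);print(q,np.hypot(q[0,0],q[0,1]-p[2]),np.degrees(np.arctan2(q[0,0],p[2]-q[0,1])))
E
```

```text
[ 426.7158431  -270.03210476  197.59648703] [[223.07865063 160.86042076]]
[[ 41.11255838 110.0443587 ]] 96.7244417453905 25.153719928939463
```

View pics/s9d.png

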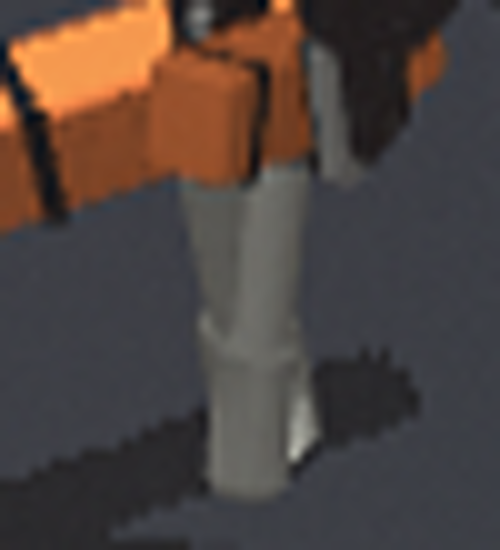

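```bash
python3 - <<'E'
from h import *
# w2 pose
st=dict(position=np.array([639.2,5.8,201.4]),ee_rot=R.from_quat([-0.082,0.997,0.002,0.001]).as_quat())
K,Rm,p=cam('wrist',st)
y=np.radians(9.3);ex=np.array([np.cos(y),np.sin(y),0]);ey=np.array([-np.sin(y),np.cos(y),0]);ez=np.array([0,0,1.])
n=-.5*ex+.866*ez;sx=.866*ex+.5*ez
M=np.array([554.8,-8.2,48.1])
uv=np.array([(272,108),(357,122),(385,190),(332,248),(247,238),(216,168),(320,72),(301.5,178.5)])/6+[275,80]
d=(Rm@D@np.linalg.inv(K)@np.c_[uv,np.ones(len(uv))].T).T
X=p+d*(((M-p)@n)/(d@n))[:,None]
a=np.c_[(X-M)@sx,(X-M)@ey];c=a[:6].mean(0);print('hexctr',c,'headctr',a[7]);b=a-c
ang=np.degrees(np.arctan2(b[:,1],b[:,0]));print(ang.round(1),np.hypot(*b.T).round(1));print(((ang[:6]-30)%60).round(1))
print('centre world',M+c[0]*sx+c[1]*ey)
E
```

```text
hexctr [-0.34751658  0.14967481] headctr [-0.36700676  0.14781018]
[-159.7  139.1   81.4   21.2  -39.   -97.9  171.3 -174.5] [10.6 10.5 10.4 10.2 10.6 10.6 15.2  0. ]
[50.3 49.1 51.4 51.2 51.  52.1]
centre world [554.47881838  -8.10092713  47.92624171]
```

```bash
python3 - <<'E'
from h import *
inc([510.4,-11.5,190],-175.7)
E
```

```text
clk 12.88 pos [ 426.8 -270.1  195.6] yaw 172.56 tilt 3.8 inc [-0.0489  0.2672  0.0082] -11.74 F [-1.1 -0.  -3. ] w 19.3
```

Emit:
jog_arm(
  increments=[
    [-0.049, 0.267, 0.008, -11.7],
    [-0.049, 0.267, 0.008, -11.7],
    [-0.049, 0.267, 0.008, -11.7],
    [-0.049, 0.267, 0.008, -11.7],
    [-0.049, 0.267, 0.008, -11.7],
    [-0.049, 0.267, 0.008, -11.7],
    [-0.049, 0.267, 0.008, -11.7],
    [-0.049, 0.267, 0.008, -11.7],
  ],
)

```text
clock: 13.88
position: [510.0, -12.7, 189.8]
ee_rot: [-0.036, 0.999, -0.007, 0.032]
contact_force: [-0.0, 0.3, -2.1]
gripper_width: 18.8
```

```bash
python3 - <<'E'
from h import *
inc([510.4,-11.5,137.7],-175.7)
snap('wrist','w10.png');snap('scene','s10.png');snap('top','t10.png')
im=cv2.imread('pics/s10.png')[170:330,270:390];cv2.imwrite('pics/s10c.png',cv2.resize(im,None,fx=5,fy=3.7,interpolation=2))
E
```

```text
clk 13.88 pos [510.  -12.7 189.8] yaw -175.8 tilt 3.75 inc [0.0028 0.002  0.052 ] -0.1 F [-0.   0.3 -2.1] w 18.8
```

View pics/s10c.png

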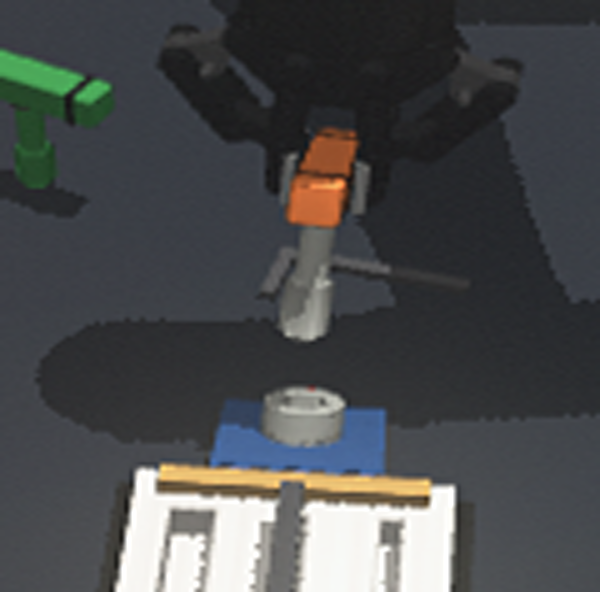

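View pics/w10.png

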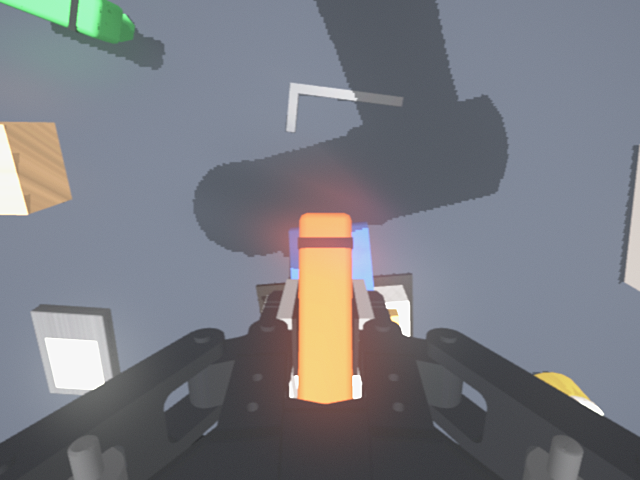

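View pics/t10.png

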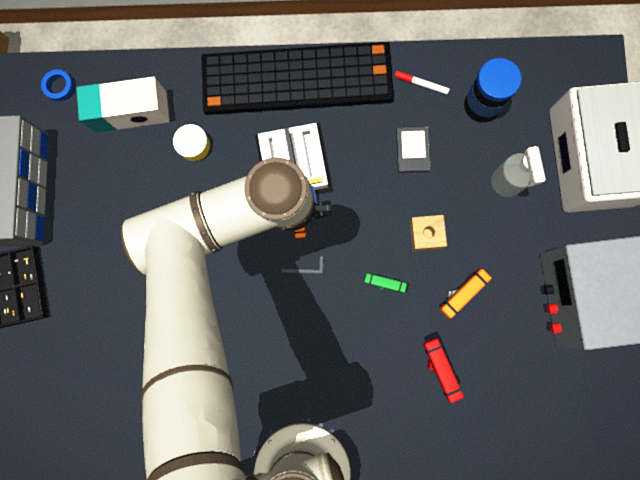

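```bash
python3 - <<'E'
from h import *
im=cv2.imread('pics/s10.png')[200:290,310:355];cv2.imwrite('pics/s10d.png',cv2.resize(im,None,fx=12,fy=6.6,interpolation=2))
st=read_state();C=cam('scene');T=R.from_quat(st['ee_rot']).as_matrix()
p=st['position']+T@[0,0,-2]
q=vplane(C,[[331.1,260]],p,4.2);print(p,q,np.hypot(q[0,0],q[0,1]-p[2]),np.degrees(np.arctan2(q[0,0],p[2]-q[0,1])))
print('mouth px',proj(C,[554.5,-8.1,47.9]))
for t in (22,25,28,31):
    tip=p+94*np.array([np.sin(np.radians(t))*np.cos(np.radians(4.2)),np.sin(np.radians(t))*np.sin(np.radians(4.2)),-np.cos(np.radians(t))]);print(t,tip,proj(C,tip))
E
```

```text
[510.12787925 -12.53088935 192.20851271] [[20.59162032 75.64297976]] 118.37034383310488 10.018100595896358
mouth px [[329.45305333 277.1516656 ]]
22 [545.24633366  -9.95195127 105.05323038] [[330.3238265  257.13632629]]
25 [549.74731046  -9.6214202  107.01558073] [[329.98409627 258.34663182]]
28 [554.13969315  -9.29886377 109.21143898] [[329.65309284 259.45437846]]
31 [558.41144252  -8.98516611 111.63478644] [[329.33173867 260.45546364]]
```

View pics/s10d.png

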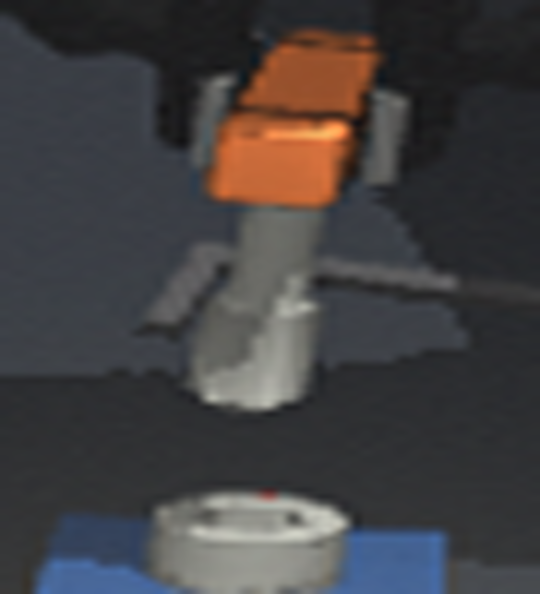

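```bash
python3 - <<'E'
from h import *
inc([508.1,-11.9,136.6],-175.7)
E
```

```text
clk 14.03 pos [510.3 -12.6 190.2] yaw -175.8 tilt 3.8 inc [0.0055 0.0017 0.0533] -0.1 F [ 0.  -0.2 -1.3] w 19.2
```

Emit:
jog_arm(
  increments=[
    [0.0055, 0.0015, 0.025, 0],
    [0.0055, 0.0015, 0.045, 0],
    [0.0055, 0.0015, 0.053, 0],
    [0.0055, 0.0015, 0.053, 0],
  ],
)

```text
clock: 14.52
position: [508.2, -12.3, 136.8]
ee_rot: [-0.036, 0.999, -0.007, 0.032]
contact_force: [1.0, -0.0, -1.3]
gripper_width: 19.3
```

```bash
python3 - <<'E'
from h import *
inc([508.1,-11.9,136.6],-175.7)
snap('scene','s11.png')
im=cv2.imread('pics/s11.png')[220:310,305:360];cv2.imwrite('pics/s11d.png',cv2.resize(im,None,fx=12,fy=6.6,interpolation=2))
E
```

```text
clk 14.53 pos [508.2 -12.3 136.8] yaw -175.81 tilt 3.77 inc [0.     0.0004 0.0002] -0.11 F [ 1.  -0.  -1.3] w 19.3
```

View pics/s11d.png

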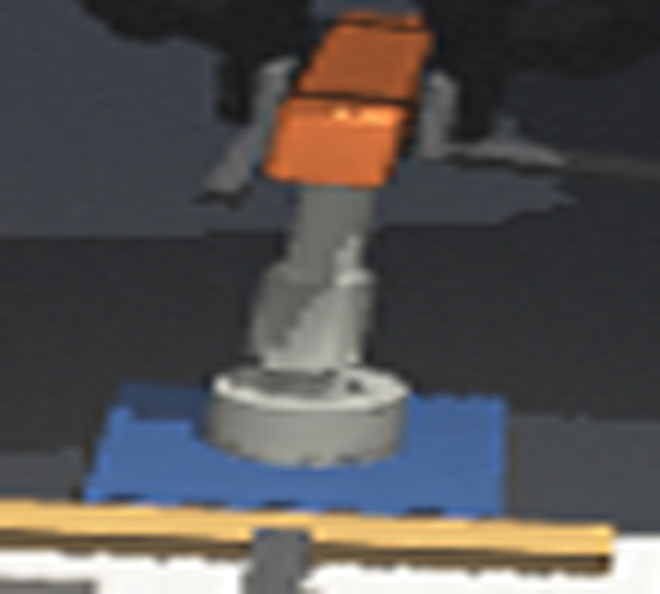

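Emit:
jog_arm(
  increments=[
    [-0.0035, 0.0004, 0.007, 0],
    [-0.006, 0.0004, 0.0135, 0],
    [-0.0065, 0.0004, 0.0195, 0],
    [-0.0065, 0.0004, 0.024, 0],
    [-0.0065, 0.0004, 0.024, 0],
  ],
)

```text
clock: 15.2
position: [511.8, -13.6, 123.7]
ee_rot: [-0.038, 0.999, -0.009, 0.029]
contact_force: [-42.7, 2.9, 73.3]
gripper_width: 19.2
```

```bash
python3 - <<'E'
from h import *
inc([516.1,-12,113.5],-175.7)
snap('scene','s12.png')
im=cv2.imread('pics/s12.png')[220:310,305:360];cv2.imwrite('pics/s12d.png',cv2.resize(im,None,fx=12,fy=6.6,interpolation=2))
E
```

```text
clk 15.2 pos [511.8 -13.6 123.7] yaw -175.65 tilt 3.54 inc [-0.0038  0.0015  0.0104] 0.05 F [-42.7   2.9  73.3] w 19.2
```

View pics/s12d.png

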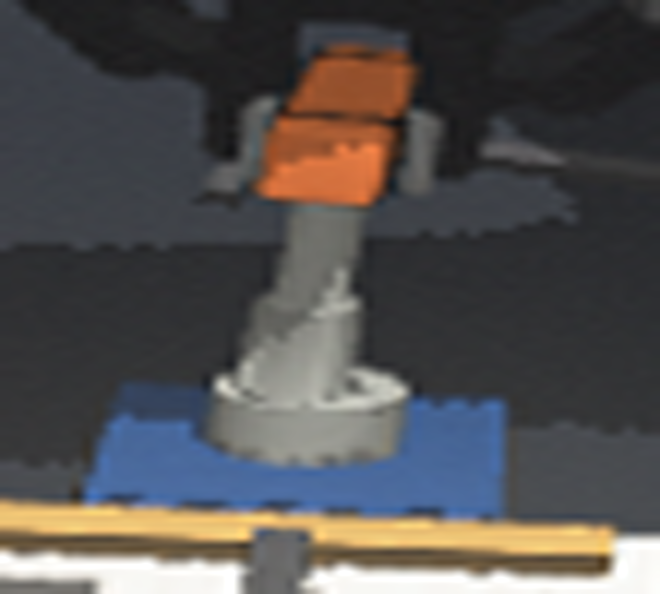

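Emit:
jog_arm(
  increments=[
    [0.001, 0.0015, -0.002, 0],
    [0.001, 0.0015, -0.002, 4],
    [-0.001, 0.0015, 0.002, 4],
    [-0.002, 0.0015, 0.004, 4],
    [-0.002, 0.0015, 0.004, 6],
  ],
)

```text
clock: 15.88
position: [512.4, -12.2, 125.3]
ee_rot: [0.014, 0.999, -0.009, 0.029]
contact_force: [-25.0, 7.0, 41.2]
gripper_width: 19.2
```

```bash
python3 - <<'E'
from h import *
inc([516.1,-12,113.5],-175.7);print(read_state()['wrist_torque'])
snap('scene','s13.png')
im=cv2.imread('pics/s13.png')[220:310,305:360];cv2.imwrite('pics/s13d.png',cv2.resize(im,None,fx=12,fy=6.6,interpolation=2))
E
```

```text
clk 15.88 pos [512.4 -12.2 125.3] yaw 178.46 tilt 3.47 inc [-0.003   0.0005  0.012 ] -5.84 F [-25.    7.   41.2] w 19.2
[2.29191222 5.93034207 0.27948539]
```

View pics/s13d.png

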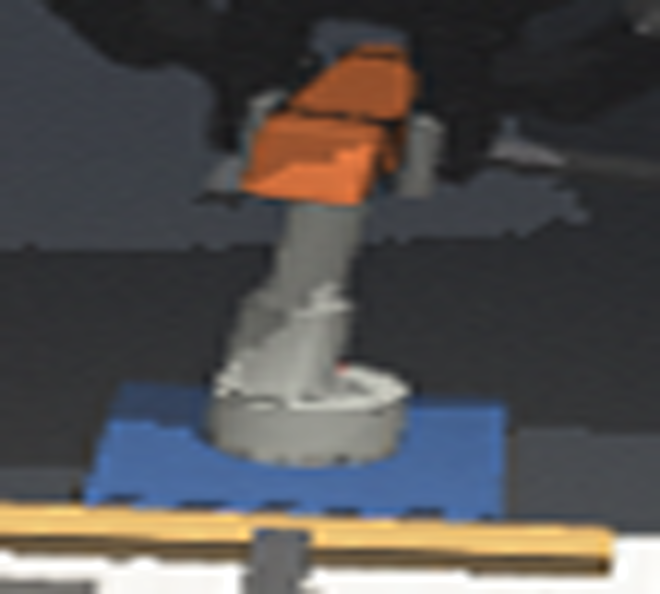

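```bash
python3 - <<'E'
from h import *
C=cam('scene')
y=np.radians(9.3);ex=np.array([np.cos(y),np.sin(y),0]);ez=np.array([0,0,1.]);n=-.5*ex+.866*ez;sx=.866*ex+.5*ez
M=np.array([554.5,-8.1,47.9])
c0=(proj(C,M)[0])
for k in (8,4,0,-5,-10,-16):
    for s in (-3,0,3): print(k,s,((proj(C,M+k*n+s*sx)[0]-c0)*[12,6.6]).round(1),end='; ')
    print()
E
```

```text
8 -3 [  3.6 -27.1]; 8 0 [  2.7 -23. ]; 8 3 [  1.8 -18.9]; 
4 -3 [  2.2 -15.6]; 4 0 [  1.3 -11.5]; 4 3 [ 0.4 -7.3]; 
0 -3 [ 0.9 -4.1]; 0 0 [0. 0.]; 0 3 [-0.9  4.2]; 
-5 -3 [-0.8 10.1]; -5 0 [-1.7 14.3]; -5 3 [-2.6 18.5]; 
-10 -3 [-2.4 24.3]; -10 0 [-3.3 28.5]; -10 3 [-4.2 32.8]; 
-16 -3 [-4.4 41.3]; -16 0 [-5.3 45.5]; -16 3 [-6.2 49.8];
```

```bash
python3 - <<'E'
from h import *
inc([508.3,-10.5,136.5],-178)
E
```

```text
clk 15.93 pos [512.3 -12.2 125.3] yaw 178.39 tilt 3.47 inc [ 0.0034  0.0014 -0.0115] -3.61 F [-23.4   5.   41.8] w 19.0
```

Emit:
jog_arm(
  increments=[
    [0.0034, 0, -0.011, 0],
    [0.0034, 0.0015, -0.0115, -3.6],
    [0.0034, 0.0015, -0.0115, -3.6],
    [0.0034, 0.0015, -0.0115, -3.6],
  ],
)

```text
clock: 16.42
position: [508.3, -10.4, 135.9]
ee_rot: [-0.017, 0.999, -0.01, 0.028]
contact_force: [0.0, 0.4, -1.2]
gripper_width: 19.1
```

```bash
python3 - <<'E'
from h import *
inc([508.3,-10.5,136.5],-178)
snap('scene','s14.png')
im=cv2.imread('pics/s14.png')[220:310,305:360];cv2.imwrite('pics/s14d.png',cv2.resize(im,None,fx=12,fy=6.6,interpolation=2))
E
```

```text
clk 16.43 pos [508.3 -10.4 135.9] yaw -178.03 tilt 3.43 inc [-0.     -0.0001 -0.0005] -0.03 F [ 0.   0.4 -1.2] w 19.1
```

View pics/s14d.png

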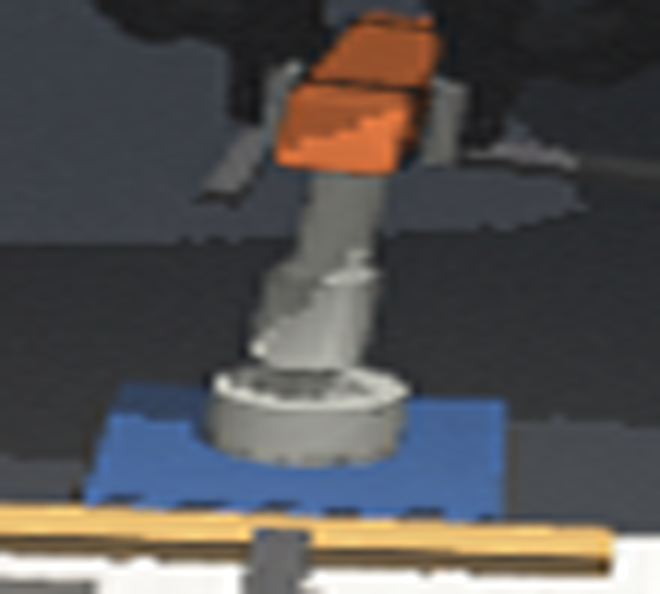

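```bash
python3 - <<'E'
from h import *
st=read_state();T=R.from_quat(st['ee_rot']).as_matrix()
n=np.array([-.5*.987,-.5*.1616,.866])
for d in (5,9,12,16,20,24,27): print(d,((T.T@(-d*n+[0,1.2,0]))/1000).round(4))
E
```

```text
5 [-0.0023  0.0016  0.0044]
9 [-0.0041  0.0019  0.008 ]
12 [-0.0054  0.0022  0.0107]
16 [-0.0072  0.0025  0.0142]
20 [-0.009   0.0028  0.0178]
24 [-0.0108  0.0032  0.0214]
27 [-0.0121  0.0034  0.024 ]
```

Emit:
jog_arm(
  increments=[
    [-0.0005, 0.0015, 0.001, 0],
    [-0.0025, 0.0016, 0.0045, 0],
    [-0.004, 0.002, 0.008, 0],
    [-0.0055, 0.0022, 0.0107, 0],
    [-0.007, 0.0025, 0.014, 0],
  ],
)

```text
clock: 17.1
position: [513.7, -8.9, 126.6]
ee_rot: [-0.018, 0.999, -0.011, 0.026]
contact_force: [-28.4, 3.1, 50.5]
gripper_width: 19.2
```

```bash
python3 - <<'E'
from h import *
inc([508.3,-10.5,136.5],-178)
snap('scene','s15.png')
im=cv2.imread('pics/s15.png')[220:310,305:360];cv2.imwrite('pics/s15d.png',cv2.resize(im,None,fx=12,fy=6.6,interpolation=2))
E
```

```text
clk 17.1 pos [513.7  -8.9 126.6] yaw -177.92 tilt 3.21 inc [ 0.0049 -0.0017 -0.0101] 0.08 F [-28.4   3.1  50.5] w 19.2
```

View pics/s15d.png

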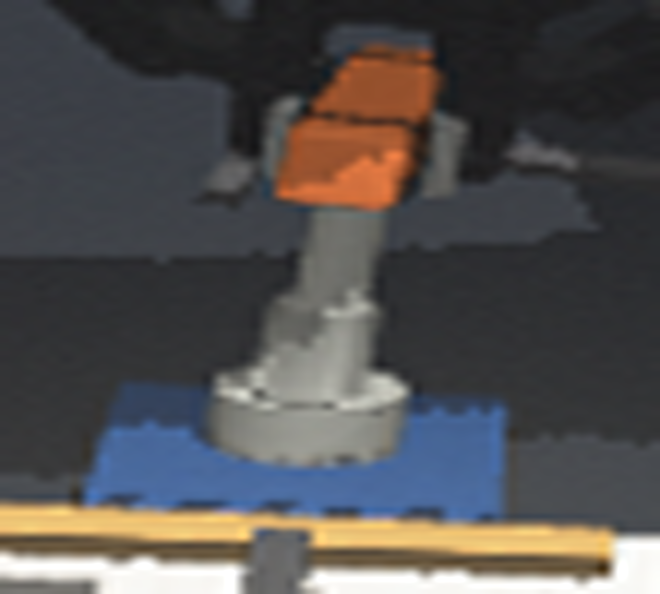

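```bash
python3 - <<'E'
from h import *
inc([509.2,-13.3,126],-173)
inc([510.2,-13.3,123.8],-173)
inc([516.2,-12.9,113],-173)
E
```

```text
clk 17.15 pos [513.7  -8.8 126.8] yaw -177.92 tilt 3.24 inc [ 0.0047 -0.0043  0.0007] -4.92 F [-21.3   3.5  35.7] w 19.0
clk 17.15 pos [513.7  -8.8 126.8] yaw -177.92 tilt 3.24 inc [ 0.0038 -0.0043  0.0029] -4.92 F [-21.3   3.5  35.7] w 19.0
clk 17.15 pos [513.7  -8.8 126.8] yaw -177.92 tilt 3.24 inc [-0.0016 -0.0038  0.014 ] -4.92 F [-21.3   3.5  35.7] w 19.0
```

Emit:
jog_arm(
  increments=[
    [0.001, -0.001, -0.001, -1.5],
    [0.003, -0.003, 0, -3.5],
    [0.0047, -0.0043, 0.0007, -5],
    [0.0045, -0.0043, 0.002, -5],
    [0.0035, -0.0043, 0.004, -5],
    [0.0025, -0.0042, 0.006, -5],
  ],
)

```text
clock: 17.9
position: [509.8, -13.6, 120.3]
ee_rot: [-0.061, 0.998, -0.013, 0.023]
contact_force: [-6.9, 1.2, 6.2]
gripper_width: 19.1
```

```bash
python3 - <<'E'
from h import *
inc([516.2,-12.9,113],-173)
snap('scene','s16.png')
im=cv2.imread('pics/s16.png')[220:310,305:360];cv2.imwrite('pics/s16d.png',cv2.resize(im,None,fx=12,fy=6.6,interpolation=2))
E
```

```text
clk 17.9 pos [509.8 -13.6 120.3] yaw -172.96 tilt 3.01 inc [-0.0061  0.0002  0.0075] 0.04 F [-6.9  1.2  6.2] w 19.1
```

View pics/s16d.png

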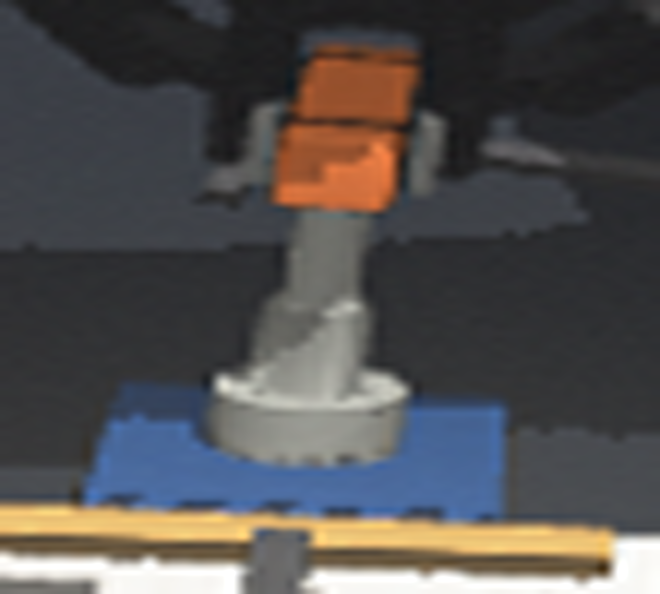

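Emit:
jog_arm(
  increments=[
    [-0.002, 0, 0.0025, 0],
    [-0.004, 0, 0.005, 0],
    [-0.006, 0, 0.0075, 0],
    [-0.007, 0, 0.0095, 0],
    [-0.007, 0, 0.0095, 0],
  ],
)

```text
clock: 18.58
position: [513.8, -12.9, 112.1]
ee_rot: [-0.061, 0.998, -0.013, 0.019]
contact_force: [-15.4, 6.0, 20.8]
gripper_width: 19.2
```

```bash
python3 - <<'E'
from h import *
inc([516.2,-12.9,113],-173)
snap('scene','s17.png')
im=cv2.imread('pics/s17.png')[220:310,305:360];cv2.imwrite('pics/s17d.png',cv2.resize(im,None,fx=12,fy=6.6,interpolation=2))
E
```

```text
clk 18.57 pos [513.8 -12.9 112.1] yaw -172.94 tilt 2.67 inc [-0.0025 -0.0003 -0.0008] 0.06 F [-15.4   6.   20.8] w 19.2
```

View pics/s17d.png

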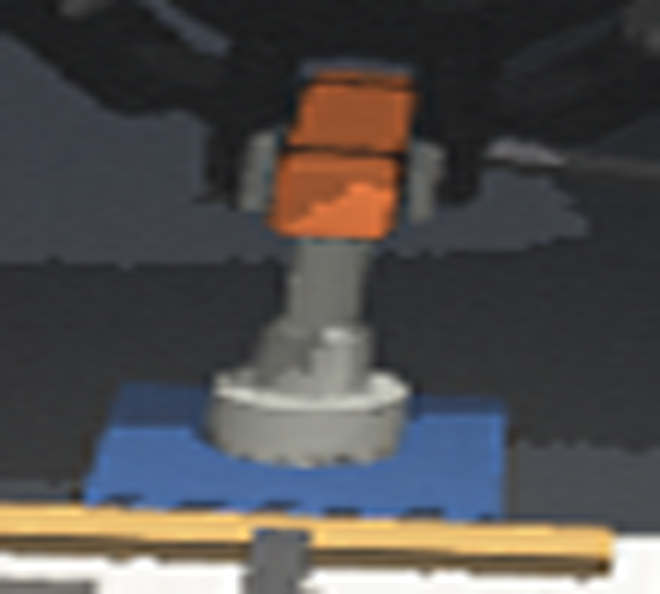

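Emit:
jog_arm(
  increments=[
    [-0.003, 0, 0.005, 0],
    [-0.003, 0, 0.005, 0],
    [-0.003, 0, 0.005, 0],
  ],
)

```text
clock: 19.0
position: [515.0, -12.5, 109.8]
ee_rot: [-0.062, 0.998, -0.013, 0.018]
contact_force: [-15.6, 5.2, 25.1]
gripper_width: 19.0
```

```bash
python3 - <<'E'
from h import *
inc([516.2,-12.9,113],-173)
E
```

```text
clk 19.0 pos [515.  -12.5 109.8] yaw -172.88 tilt 2.53 inc [-0.0013 -0.0006 -0.0031] 0.12 F [-15.6   5.2  25.1] w 19.0
```

Emit:
jog_arm(
  increments=[
    [-0.004, 0, 0.006, 0],
    [-0.004, 0, 0.007, 0],
    [-0.004, 0, 0.007, 0],
  ],
)

```text
clock: 19.38
position: [515.5, -12.8, 109.7]
ee_rot: [-0.063, 0.998, -0.014, 0.015]
contact_force: [-32.3, 5.8, 54.9]
gripper_width: 19.2
```

```bash
python3 - <<'E'
from h import *
inc([516.2,-12.9,113],-173)
snap('scene','s18.png')
im=cv2.imread('pics/s18.png')[220:310,305:360];cv2.imwrite('pics/s18d.png',cv2.resize(im,None,fx=12,fy=6.6,interpolation=2))
E
```

```text
clk 19.38 pos [515.5 -12.8 109.7] yaw -172.75 tilt 2.37 inc [-0.0008 -0.0003 -0.0033] 0.25 F [-32.3   5.8  54.9] w 19.2
```

View pics/s18d.png

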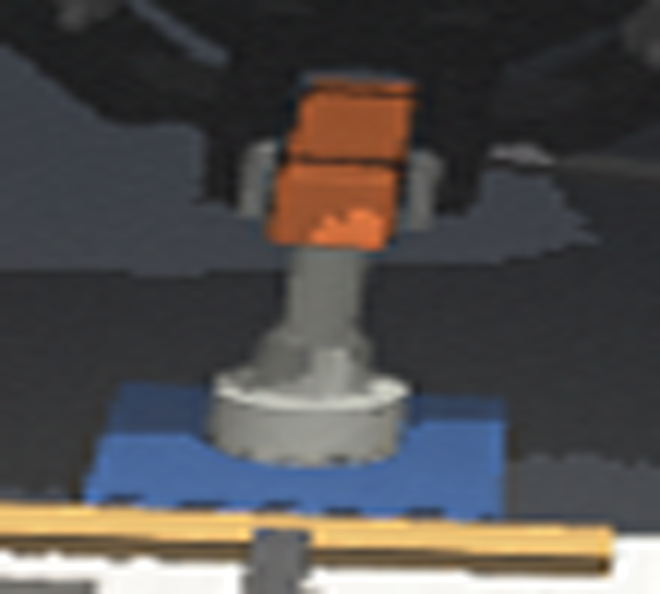

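Emit:
jog_arm(
  increments=[
    [0, 0, 0, 0],
    [0, 0, 0, 0],
    [0, 0, 0, 0],
  ],
  hand=-0.33,
)

```text
clock: 19.8
position: [515.8, -12.8, 109.0]
ee_rot: [-0.063, 0.998, -0.015, 0.015]
contact_force: [0.2, 0.0, 0.3]
gripper_width: 28.7
```

```bash
python3 - <<'E'
from h import *
inc([517,-14.2,110],-173);print(read_state()['joints'].round(2))
snap('scene','s19.png');snap('wrist','w19.png')
im=cv2.imread('pics/s19.png')[220:310,305:360];cv2.imwrite('pics/s19d.png',cv2.resize(im,None,fx=12,fy=6.6,interpolation=2))
E
```

```text
clk 19.8 pos [515.8 -12.8 109. ] yaw -172.76 tilt 2.36 inc [-0.0011 -0.0016 -0.001 ] 0.24 F [0.2 0.  0.3] w 28.7
[ 0.31  0.34 -0.48  0.05 -0.73 -1.79]
```

View pics/s19d.png

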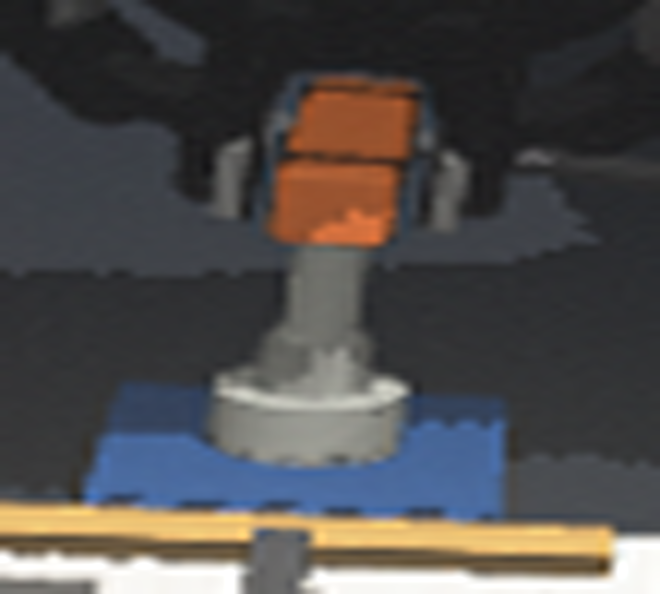

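View pics/w19.png

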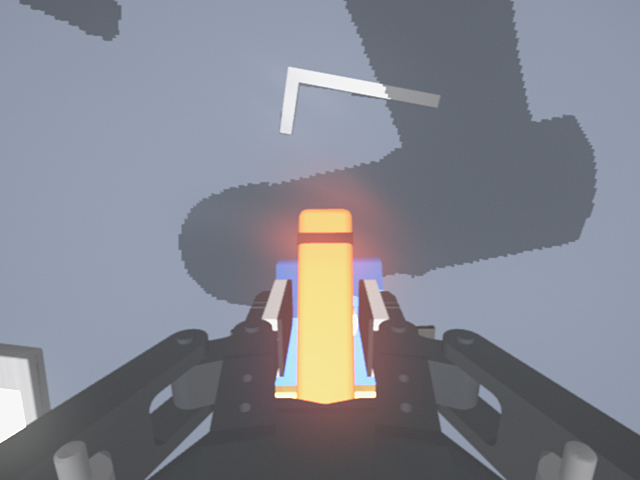

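Emit:
jog_arm(
  increments=[
    [0, 0, -0.03, 0],
    [0, 0, -0.065, 0],
    [0, 0, -0.068, -10],
    [0, 0, -0.068, -20.5],
    [0, 0, -0.068, -31],
    [0, 0, -0.068, -41.5],
    [0, 0, -0.068, -52],
    [0, 0, -0.068, -62.5],
    [0, 0, -0.068, -73],
    [0, 0, -0.068, -83.5],
  ],
)

```text
clock: 21.15
position: [513.5, -11.1, 175.8]
ee_rot: [0.713, -0.7, 0.02, -0.0]
contact_force: [-0.6, 0.0, -0.3]
gripper_width: 28.9
```

```bash
python3 - <<'E'
from h import *
inc([517,-14.2,175],0);print(read_state()['joints'].round(2))
E
```

```text
clk 21.15 pos [513.5 -11.1 175.8] yaw -88.97 tilt 2.29 inc [ 0.0031 -0.0034  0.001 ] -88.97 F [-0.6  0.  -0.3] w 28.9
[ 0.31  0.25 -0.4   0.05 -0.9  -0.32]
```

Emit:
jog_arm(
  increments=[
    [0.003, -0.0034, 0, -10.5],
    [0.003, -0.0034, 0, -21],
    [0.003, -0.0034, 0, -31.5],
    [0.003, -0.0034, 0, -42],
    [0.003, -0.0034, 0, -52.5],
    [0.003, -0.0034, 0, -63],
    [0.003, -0.0034, 0, -73.5],
    [0.003, -0.0034, 0, -84],
    [0.003, -0.0034, 0, -87],
    [0.003, -0.0034, 0, -87],
  ],
)

```text
clock: 22.4
position: [517.0, -14.1, 175.2]
ee_rot: [1.0, -0.017, 0.014, 0.014]
contact_force: [0.0, 0.1, 0.2]
gripper_width: 28.7
```

```bash
python3 - <<'E'
from h import *
inc([517,-14.2,109],4);print(read_state()['joints'].round(2))
snap('wrist','w20.png');snap('scene','s20.png')
im=cv2.imread('pics/s20.png')[200:310,295:370];cv2.imwrite('pics/s20d.png',cv2.resize(im,None,fx=10,fy=5.4,interpolation=2))
E
```

```text
clk 22.4 pos [517.  -14.1 175.2] yaw -1.98 tilt 2.26 inc [-0.0019 -0.0017  0.0662] -5.98 F [0.  0.1 0.2] w 28.7
[ 0.31  0.26 -0.4   0.04 -0.9   1.2 ]
```

View pics/w20.png

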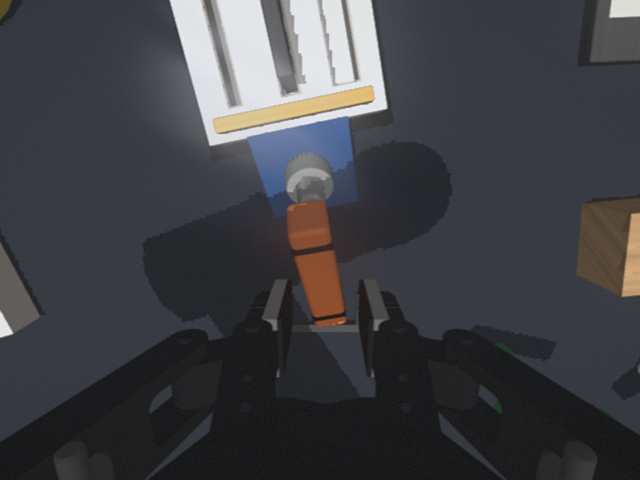

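View pics/s20d.png

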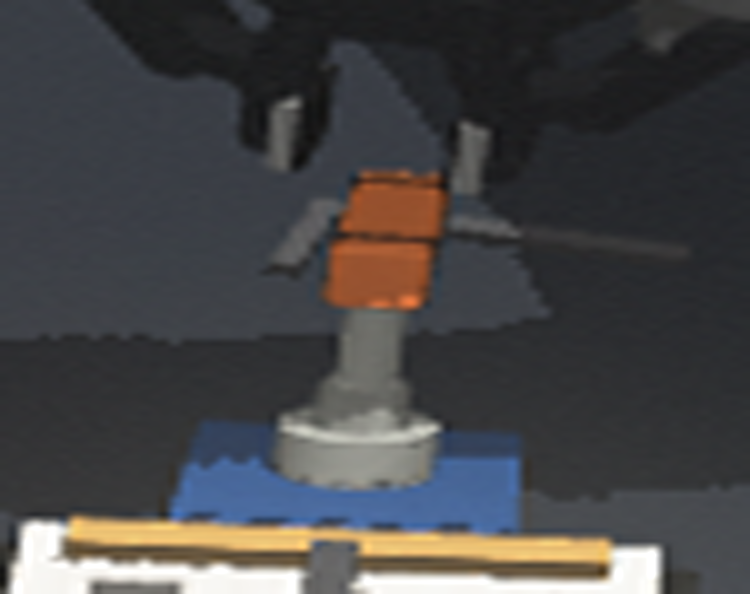

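```bash
python3 - <<'E'
from h import *
st=read_state();C=cam('wrist',st)
im=cv2.imread('pics/w20.png');hsv=cv2.cvtColor(im,cv2.COLOR_BGR2HSV)
m=(hsv[...,1]>150)&(hsv[...,0]<25)&(hsv[...,2]>60);m[:195]=0;m[330:]=0
c=rect(m)[0];print(cv2.minAreaRect(c))
B=np.array([517,-14.2,113.7]);y=np.radians(9.3);ex=np.array([np.cos(y),np.sin(y),0]);n=-.5*ex+[0,0,.866];a=.866*ex+[0,0,.5]
ey=np.array([-np.sin(y),np.cos(y),0])
for k in (-42,0,42): print(k,proj(C,[B+12*n+k*a+10*ey,B+12*n+k*a-10*ey]).round(1).tolist())
cv2.imwrite('pics/w20c.png',cv2.resize(im[140:340,260:380],None,fx=5,fy=3,interpolation=2))
E
```

```text
((319.9422912597656, 284.2115478515625), (64.32608795166016, 39.0271110534668), 78.69007110595703)
-42 [[318.4, 328.1], [350.2, 321.9]]
0 [[305.1, 287.3], [341.8, 280.1]]
42 [[287.0, 231.8], [330.2, 223.1]]
```

View pics/w20c.png

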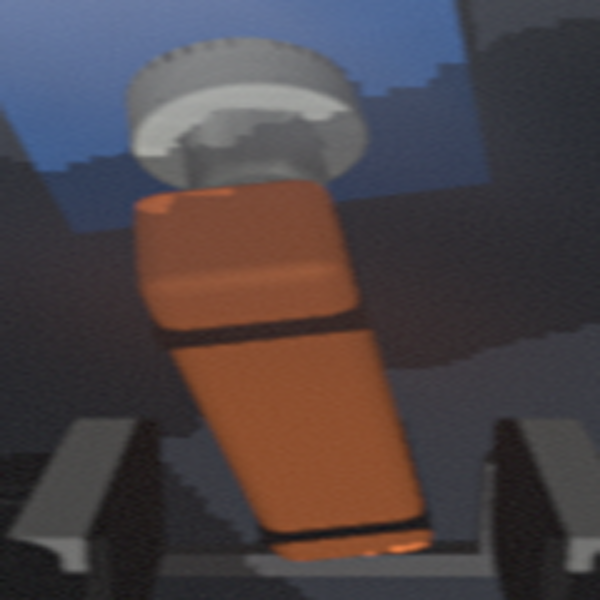

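Emit:
jog_arm(
  increments=[
    [-0.002, -0.0015, 0.03, -6],
    [-0.002, -0.0015, 0.055, -6],
    [-0.002, -0.0015, 0.065, -6],
    [-0.002, -0.0015, 0.065, -6],
  ],
)

```text
clock: 23.0
position: [516.8, -14.5, 110.1]
ee_rot: [0.999, 0.035, 0.013, 0.015]
contact_force: [0.4, 0.4, 0.3]
gripper_width: 28.5
```

```bash
python3 - <<'E'
from h import *
inc([517,-14.2,110],4)
E
```

```text
clk 23.0 pos [516.8 -14.5 110.1] yaw 4.0 tilt 2.25 inc [ 0.0002 -0.0003  0.0001] 0.0 F [0.4 0.4 0.3] w 28.5
```

Emit:
jog_arm(
  increments=[
    [0, 0, 0, 6],
    [0, 0, 0, 12],
    [0, 0, 0, 18],
    [0, 0, 0, 24],
    [0, 0, 0, 30],
    [0, 0, 0, 36],
    [0, 0, 0, 36],
  ],
)

```text
clock: 23.88
position: [517.7, -14.0, 111.4]
ee_rot: [0.961, -0.275, 0.018, 0.009]
contact_force: [-0.9, 0.5, 1.5]
gripper_width: 28.7
```

```bash
python3 - <<'E'
from h import *
inc([517,-14.2,110],4);print(read_state()['wrist_torque'].round(2))
snap('wrist','w21.png');snap('scene','s21.png')
im=cv2.imread('pics/s21.png')[200:310,295:370];cv2.imwrite('pics/s21d.png',cv2.resize(im,None,fx=10,fy=5.4,interpolation=2))
E
```

```text
clk 23.88 pos [517.7 -14.  111.4] yaw -31.93 tilt 2.33 inc [-0.0006  0.0005  0.0013] -35.93 F [-0.9  0.5  1.5] w 28.7
[0.36 0.14 0.05]
```

View pics/w21.png

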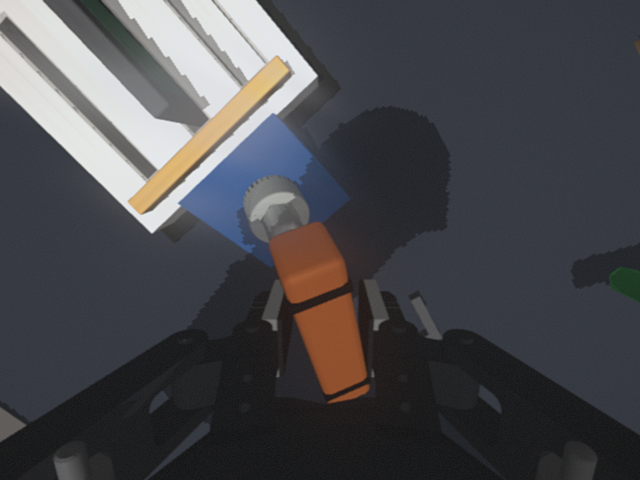

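View pics/s21d.png

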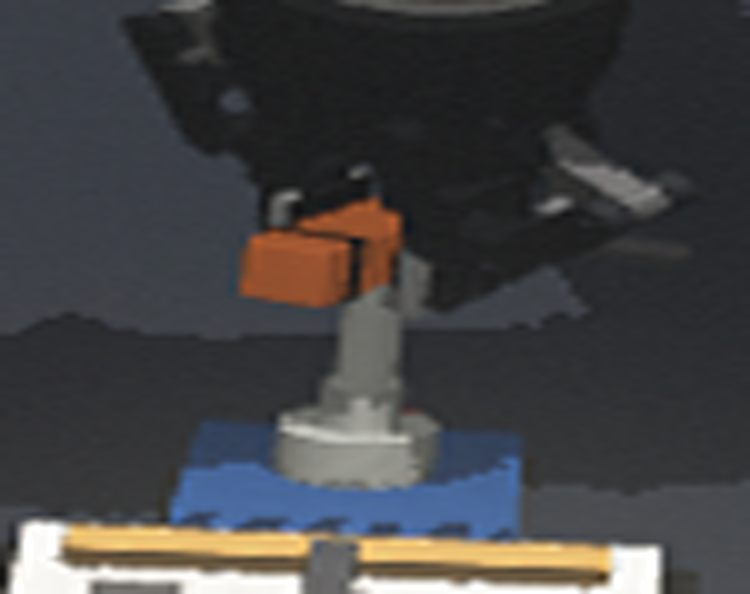

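Emit:
jog_arm(
  increments=[
    [-0.0005, 0.0005, 0.001, 6],
    [-0.0005, 0.0005, 0.001, 12],
    [-0.0005, 0.0005, 0.001, 18],
    [-0.0005, 0.0005, 0.001, 24],
    [-0.0005, 0.0005, 0.001, 30],
    [-0.0005, 0.0005, 0.001, 36],
    [-0.0005, 0.0005, 0.001, 36],
  ],
)

```text
clock: 24.85
position: [519.5, -13.2, 112.1]
ee_rot: [0.83, -0.558, 0.022, 0.001]
contact_force: [-0.3, 3.7, 6.3]
gripper_width: 28.7
```

```bash
python3 - <<'E'
from h import *
inc([517,-14.2,110],4);print(read_state()['wrist_torque'].round(2))
snap('wrist','w22.png');snap('scene','s22.png')
im=cv2.imread('pics/s22.png')[200:310,295:370];cv2.imwrite('pics/s22d.png',cv2.resize(im,None,fx=10,fy=5.4,interpolation=2))
E
```

```text
clk 24.85 pos [519.5 -13.2 112.1] yaw -67.81 tilt 2.54 inc [-0.0001  0.0027  0.002 ] -71.81 F [-0.3  3.7  6.3] w 28.7
[ 1.33 -0.14  0.29]
```

View pics/w22.png

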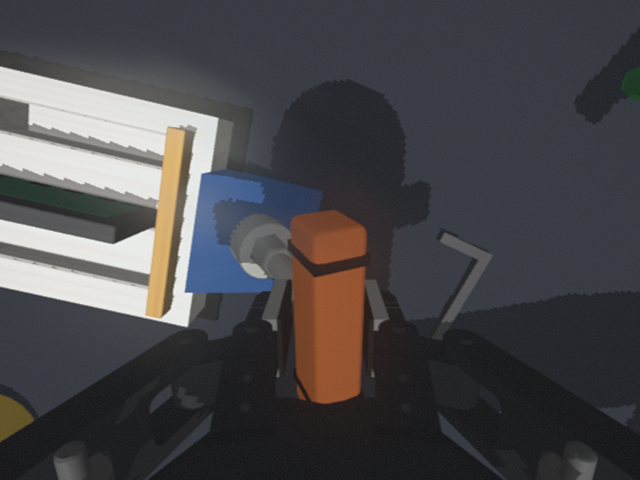

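View pics/s22d.png

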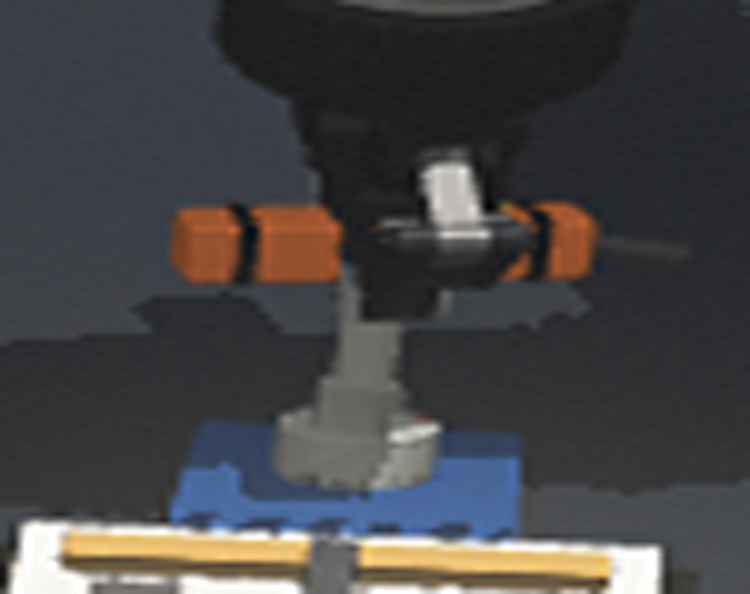

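Emit:
jog_arm(
  increments=[
    [0, 0.002, 0.002, 0],
    [0, 0.002, 0.002, 6],
    [0, 0.002, 0.002, 12],
    [0, 0.002, 0.002, 18],
    [0, 0.002, 0.002, 24],
    [0, 0.002, 0.002, 30],
    [0, 0.002, 0.002, 36],
    [0, 0.002, 0.002, 36],
  ],
  hand=-0.22,
)

```text
clock: 25.95
position: [515.4, -14.0, 109.8]
ee_rot: [-0.618, 0.786, -0.02, 0.004]
contact_force: [-6.0, 3.8, 5.9]
gripper_width: 33.5
```

```bash
python3 - <<'E'
from h import *
inc([517,-14.2,110],4);print(read_state()['wrist_torque'].round(2))
snap('wrist','w23.png');snap('scene','s23.png')
im=cv2.imread('pics/s23.png')[200:310,295:370];cv2.imwrite('pics/s23d.png',cv2.resize(im,None,fx=10,fy=5.4,interpolation=2))
E
```

```text
clk 25.95 pos [515.4 -14.  109.8] yaw -103.64 tilt 2.35 inc [-0.0002 -0.0017 -0.0001] -107.64 F [-6.   3.8  5.9] w 33.5
[1.6  1.89 0.65]
```

View pics/w23.png

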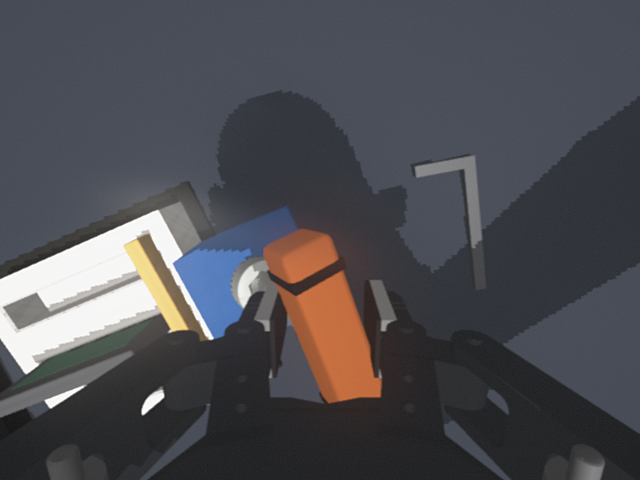

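View pics/s23d.png

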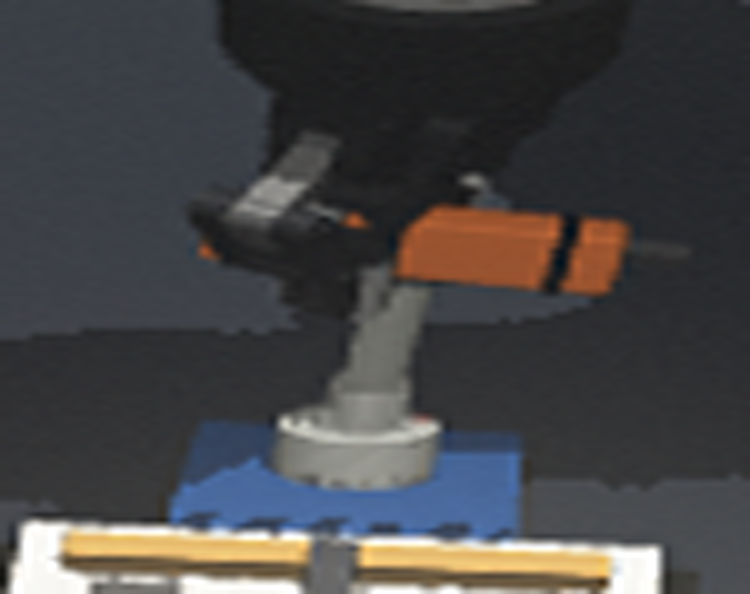

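```bash
python3 - <<'E'
from h import *
st=read_state();C=cam('wrist',st)
im=cv2.imread('pics/w23.png');cv2.imwrite('pics/w23c.png',cv2.resize(im[190:350,100:360],None,fx=3,fy=3.5,interpolation=2))
y=np.radians(9.3);ex=np.array([np.cos(y),np.sin(y),0]);ey=np.array([-np.sin(y),np.cos(y),0]);o=np.array([669.6,11.3,0])
def rk(uv,z):
    q=ray(C,uv,z)-o;return np.c_[q@ex,q@ey].round(1)
print('keeper',rk([[125,244],[151,235],[139,239]],50))
E
```

```text
keeper [[-56.2 -55.7]
 [-72.4 -54.6]
 [-65.  -55.1]]
```

View pics/w23c.png

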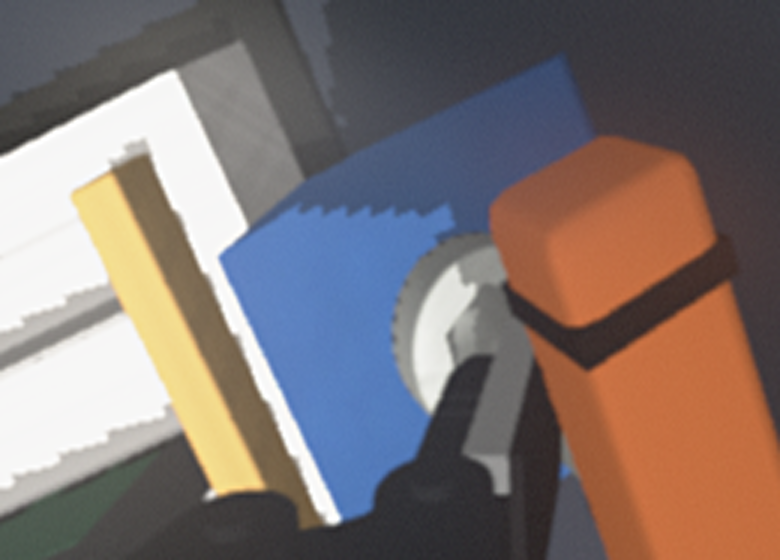

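```bash
python3 - <<'E'
from h import *
y=np.radians(9.3);ex=np.array([np.cos(y),np.sin(y),0]);ey=np.array([-np.sin(y),np.cos(y),0]);o=np.array([669.6,11.3,0])
def rk(C,uv,z):
    q=ray(C,uv,z)-o;return np.c_[q@ex,q@ey].round(1).tolist()
C=cam('wrist',read_state())
print('now keeper rear/front',rk(C,[[124.5,245.5],[138.3,239.1]],50),'rackfront',rk(C,[[160,210],[183.3,254.3]],35),'nose',rk(C,[[173,264]],50))
st=dict(position=np.array([639.2,5.8,201.4]),ee_rot=np.array([-0.082,0.997,0.002,0.001]));C=cam('wrist',st)
print('w2',rk(C,[[325,188],[325,174]],50),rk(C,[[245,165],[407,164]],35))
st=dict(position=np.array([670.3,12.6,110.9]),ee_rot=np.array([-0.081,0.997,0.002,0]));C=cam('wrist',st)
print('w3',rk(C,[[325,151.5],[325,131.8]],50),rk(C,[[203,122],[443,122]],35))
E
```

```text
now keeper rear/front [[-55.5, -55.0], [-64.6, -55.2]] rackfront [[-75.8, -65.2], [-75.5, -36.1]] nose [[-75.6, -35.1]]
w2 [[-60.3, -0.4], [-71.0, -0.4]] [[-76.5, -64.6], [-77.5, 65.6]]
w3 [[-60.4, 1.0], [-70.0, 1.0]] [[-75.2, -64.4], [-75.2, 64.5]]
```

Emit:
jog_arm(
  increments=[
    [0, 0, 0, 6],
    [0, 0, 0, 12],
    [0, 0, 0, 18],
    [0, 0, 0, 18],
  ],
)

```text
clock: 26.55
position: [514.3, -14.0, 109.6]
ee_rot: [-0.489, 0.872, -0.019, 0.006]
contact_force: [-4.1, 1.7, 3.6]
gripper_width: 33.4
```

```bash
python3 - <<'E'
from h import *
inc([517,-14.2,110],4);print(read_state()['wrist_torque'].round(2))
snap('wrist','w24.png');snap('scene','s24.png')
im=cv2.imread('pics/s24.png')[200:310,295:370];cv2.imwrite('pics/s24d.png',cv2.resize(im,None,fx=10,fy=5.4,interpolation=2))
E
```

```text
clk 26.55 pos [514.3 -14.  109.6] yaw -121.5 tilt 2.27 inc [-0.0013 -0.0024 -0.0003] -125.5 F [-4.1  1.7  3.6] w 33.4
[0.76 0.97 0.18]
```

View pics/w24.png

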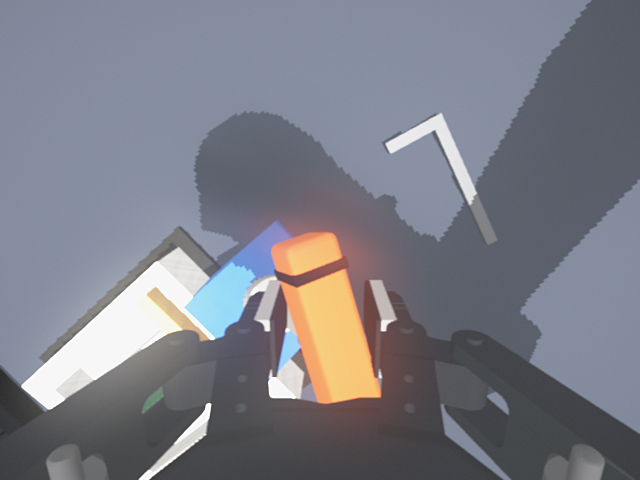

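View pics/s24d.png

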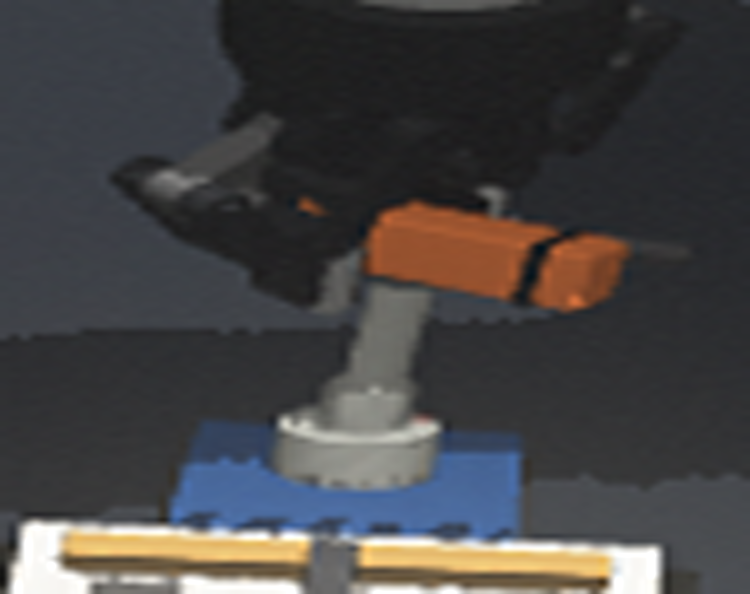

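```bash
python3 - <<'E'
from h import *
y=np.radians(9.3);ex=np.array([np.cos(y),np.sin(y),0]);ey=np.array([-np.sin(y),np.cos(y),0]);ez=np.array([0,0,1.])
n=-.5*ex+.866*ez;a=.866*ex+.5*ez
B=np.array([517,-14.2,113.7])
C=cam('wrist',read_state());CS=cam('scene')
b0=np.array([1.35,1.4])
for th in (-70,-78,-86,-95,-105,-115):
    t=np.radians(th);d=np.cos(t)*a+np.sin(t)*ey;w=-np.sin(t)*a+np.cos(t)*ey
    P=[B+12*n-42*d+10*w,B+12*n-42*d-10*w,B+12*n+10*w,B+12*n-10*w,B+12*n+42*d+10*w,B+12*n+42*d-10*w]
    print(th,proj(C,P).round(0).astype(int).tolist(),((proj(CS,[B-42*d,B+42*d])+b0-[295,200])*[10,5.4]).round(0).tolist())
E
```

```text
-70 [[415, 402], [433, 351], [320, 361], [343, 306], [206, 311], [236, 253]] [[576.0, 235.0], [179.0, 248.0]]
-78 [[406, 415], [430, 366], [317, 359], [347, 308], [212, 292], [249, 240]] [[584.0, 241.0], [174.0, 242.0]]
-86 [[395, 428], [425, 382], [314, 356], [349, 311], [221, 274], [264, 229]] [[587.0, 247.0], [172.0, 236.0]]
-95 [[381, 441], [417, 399], [311, 353], [352, 314], [233, 257], [281, 220]] [[587.0, 253.0], [175.0, 230.0]]
-105 [[363, 452], [406, 416], [308, 349], [355, 318], [249, 240], [301, 214]] [[580.0, 260.0], [185.0, 223.0]]
-115 [[344, 460], [392, 431], [306, 345], [357, 322], [268, 227], [321, 211]] [[567.0, 267.0], [200.0, 217.0]]
```

Emit:
jog_arm(
  increments=[
    [-0.001, -0.002, 0, -6],
    [-0.001, -0.002, 0, -14],
    [-0.001, -0.002, 0, -14],
  ],
)

```text
clock: 27.02
position: [516.7, -14.8, 109.5]
ee_rot: [-0.591, 0.807, -0.02, 0.004]
contact_force: [-1.9, 1.6, 0.6]
gripper_width: 33.1
```

```bash
python3 - <<'E'
from h import *
inc([517,-14.2,110],-102);print(read_state()['wrist_torque'].round(2))
snap('wrist','w25.png');snap('scene','s25.png')
im=cv2.imread('pics/s25.png')[200:310,295:370];cv2.imwrite('pics/s25d.png',cv2.resize(im,None,fx=10,fy=5.4,interpolation=2))
E
```

```text
clk 27.02 pos [516.7 -14.8 109.5] yaw -107.59 tilt 2.29 inc [-0.0006 -0.0001 -0.0005] -5.59 F [-1.9  1.6  0.6] w 33.1
[0.21 0.25 0.  ]
```

View pics/w25.png

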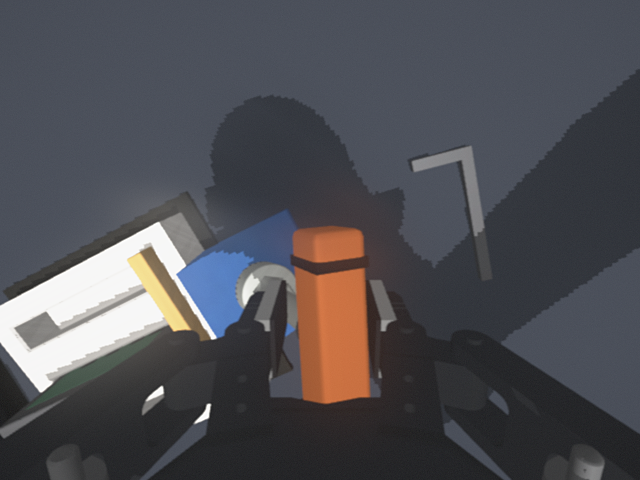

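View pics/s25d.png

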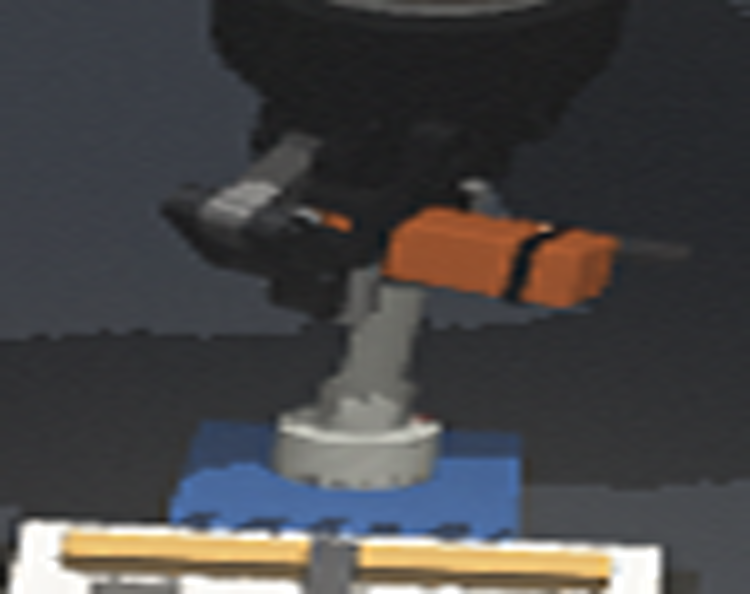

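```bash
python3 - <<'E'
from h import *
y=np.radians(9.3);ex=np.array([np.cos(y),np.sin(y),0]);ey=np.array([-np.sin(y),np.cos(y),0]);ez=np.array([0,0,1.])
n=-.5*ex+.866*ez;a=.866*ex+.5*ez
M=np.array([554.5,-8.1,47.9]);CS=cam('scene');b0=np.array([1.35,1.4])
for k in (0,10,19,30,45,62,76): print(k,((proj(CS,M+k*n)[0]+b0-[295,200])*[10,5.4]).round(0), 'per mm y',((proj(CS,M+k*n+ey)-proj(CS,M+k*n))*[10,5.4]).round(1),'per mm a',((proj(CS,M+k*n+a)-proj(CS,M+k*n))*[10,5.4]).round(1))
E
```

```text
0 [358. 424.] per mm y [[4.8 0.2]] per mm a [[-0.2  1.1]]
10 [361. 401.] per mm y [[4.8 0.2]] per mm a [[-0.2  1.1]]
19 [363. 379.] per mm y [[4.8 0.2]] per mm a [[-0.2  1.1]]
30 [366. 353.] per mm y [[4.9 0.2]] per mm a [[-0.2  1.1]]
45 [371. 317.] per mm y [[4.9 0.2]] per mm a [[-0.2  1.1]]
62 [376. 276.] per mm y [[4.9 0.2]] per mm a [[-0.2  1. ]]
76 [380. 241.] per mm y [[4.9 0.2]] per mm a [[-0.2  1. ]]
```

Emit:
jog_arm(
  increments=[
    [0, 0, 0, 5],
    [0, 0, 0, 8],
    [0, 0, 0, 8],
  ],
)

```text
clock: 27.5
position: [515.9, -15.1, 109.3]
ee_rot: [-0.532, 0.846, -0.019, 0.004]
contact_force: [-4.2, 0.4, 0.9]
gripper_width: 33.4
```

```bash
python3 - <<'E'
from h import *
inc([517,-14.2,110],-115.7);print(read_state()['wrist_torque'].round(2),read_state()['joints'].round(2))
snap('scene','s26.png');snap('wrist','w26.png')
im=cv2.imread('pics/s26.png')[200:310,295:370];cv2.imwrite('pics/s26d.png',cv2.resize(im,None,fx=10,fy=5.4,interpolation=2))
E
```

```text
clk 27.5 pos [515.9 -15.1 109.3] yaw -115.67 tilt 2.23 inc [-0.0013 -0.0006 -0.0007] 0.03 F [-4.2  0.4  0.9] w 33.4
[-0.01  0.76 -0.  ] [ 0.31  0.34 -0.48  0.05 -0.73 -0.79]
```

View pics/s26d.png

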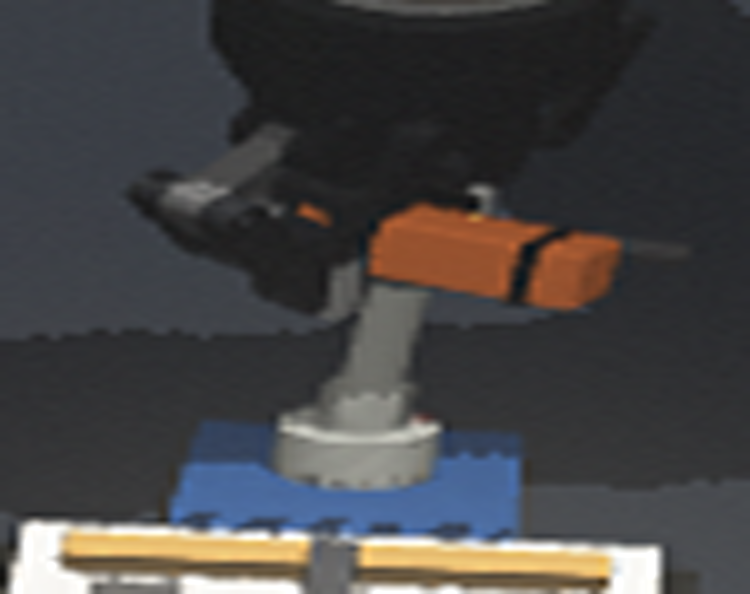

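View pics/w26.png

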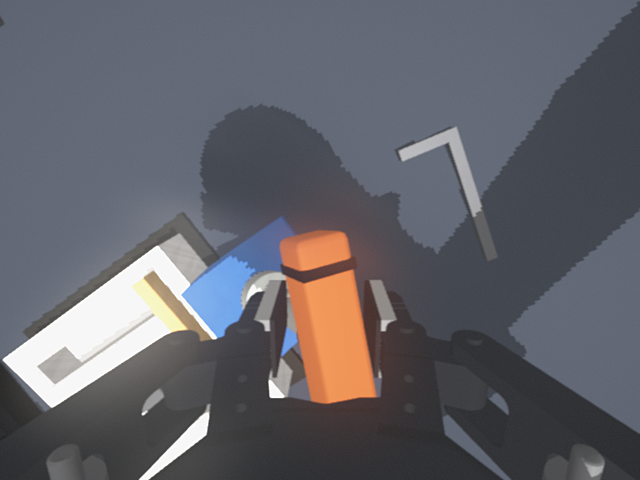

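Emit:
jog_arm(
  increments=[
    [0, 0, 0, 0],
    [0, 0, 0, 0],
    [0, 0, 0, 0],
  ],
  hand=-1,
)

```text
clock: 27.98
position: [517.6, -15.4, 110.5]
ee_rot: [-0.533, 0.846, -0.02, 0.006]
contact_force: [0.8, -4.3, 5.6]
gripper_width: 24.5
```

```bash
python3 - <<'E'
from h import *
inc([517,-14.2,110],-115.7);print(read_state()['wrist_torque'].round(2))
snap('scene','s27.png');snap('wrist','w27.png')
im=cv2.imread('pics/s27.png')[200:310,295:370];cv2.imwrite('pics/s27d.png',cv2.resize(im,None,fx=10,fy=5.4,interpolation=2))
st=read_state();T=R.from_quat(st['ee_rot']).as_matrix();n=np.array([-.5*.987,-.5*.1616,.866])
for d in (8,16,24,40): print((T.T@(d*n)/1000).round(4))
E
```

```text
clk 27.98 pos [517.6 -15.4 110.5] yaw -115.62 tilt 2.4 inc [-0.0008  0.0011  0.0005] 0.08 F [ 0.8 -4.3  5.6] w 24.5
[-1.41 -0.15 -0.23]
[ 0.0024  0.003  -0.007 ]
[ 0.0047  0.006  -0.0141]
[ 0.0071  0.009  -0.0211]
[ 0.0119  0.015  -0.0351]
```

View pics/s27d.png

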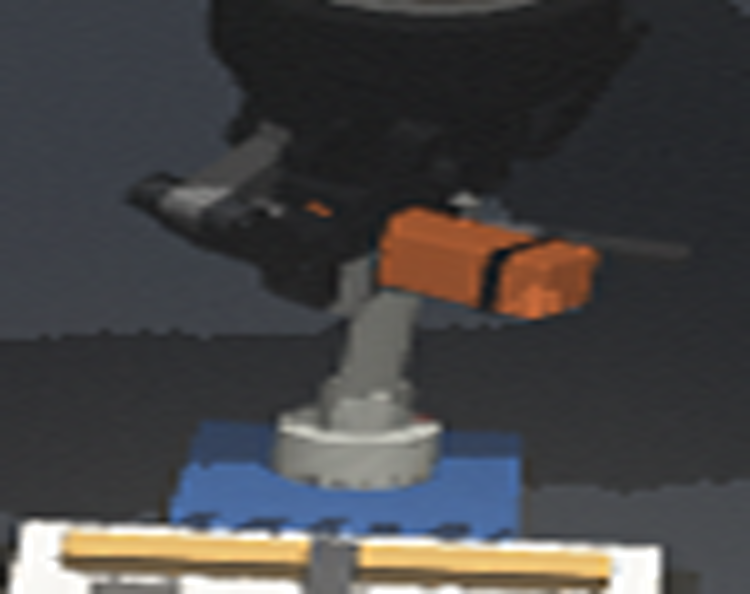

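View pics/w27.png

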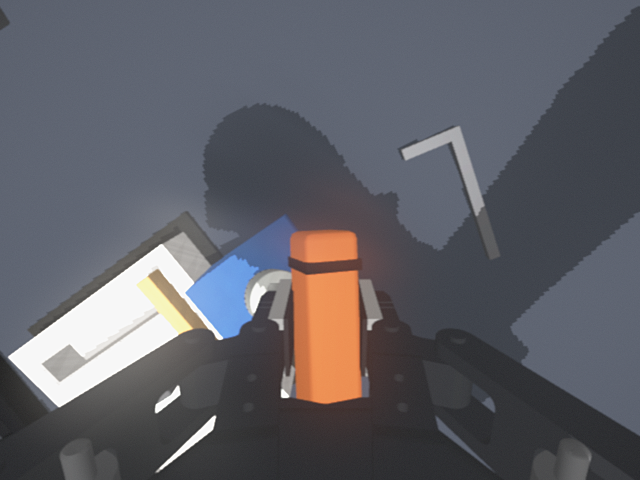

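Emit:
jog_arm(
  increments=[
    [0.0012, 0.0015, -0.0035, 0],
    [0.0024, 0.003, -0.007, 0],
    [0.0036, 0.0045, -0.0105, 0],
    [0.0047, 0.006, -0.014, 0],
    [0.006, 0.0075, -0.0175, 0],
    [0.0071, 0.009, -0.021, 0],
    [0.009, 0.011, -0.027, 0],
    [0.009, 0.011, -0.027, 0],
  ],
)

```text
clock: 29.08
position: [503.1, -17.9, 137.8]
ee_rot: [-0.533, 0.846, -0.02, 0.006]
contact_force: [0.2, -0.1, -1.4]
gripper_width: 24.3
```

```bash
python3 - <<'E'
from h import *
inc([517,-14.2,110],-115.7);print(read_state()['wrist_torque'].round(2))
snap('scene','s28.png');snap('wrist','w28.png')
im=cv2.imread('pics/s28.png')[200:310,295:370];cv2.imwrite('pics/s28d.png',cv2.resize(im,None,fx=10,fy=5.4,interpolation=2))
E
```

```text
clk 29.07 pos [503.1 -17.9 137.8] yaw -115.62 tilt 2.44 inc [-0.0097 -0.0098  0.0281] 0.08 F [ 0.2 -0.1 -1.4] w 24.3
[ 0.07  0.06 -0.04]
```

View pics/s28d.png

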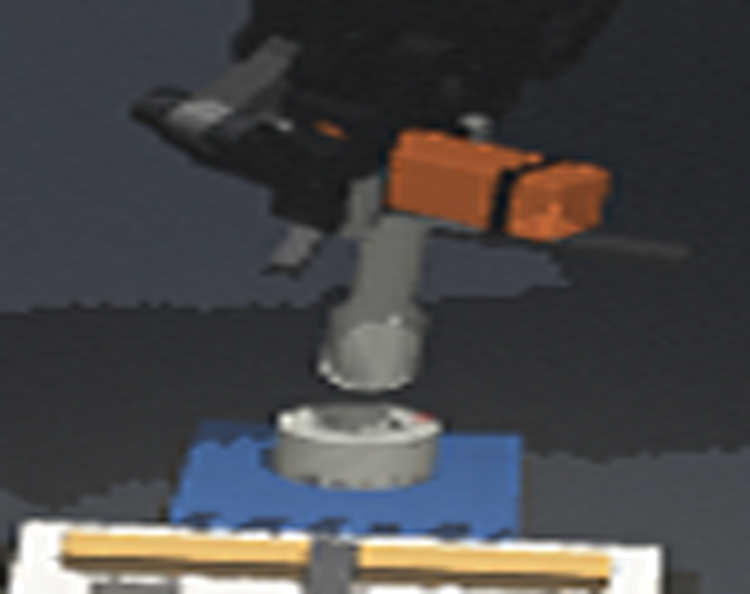

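View pics/w28.png

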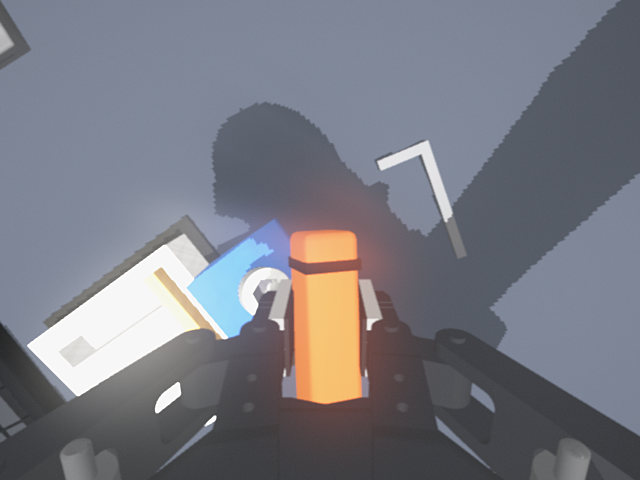

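```bash
python3 - <<'E'
from h import *
im=cv2.imread('pics/s28.png').astype(int)
m=(im[...,2]-im[...,1]>35)&(im[...,2]-im[...,0]>35);m[:260]=0;m[300:]=0;m[:,:318]=0;m[:,345:]=0
ys,xs=np.nonzero(m);print(len(xs),xs,ys)
w=(im[...,2]-im[...,1])*m;p=np.array([(xs*w[ys,xs]).sum(),(ys*w[ys,xs]).sum()])/w.sum();print(p)
y=np.radians(9.3);ex=np.array([np.cos(y),np.sin(y),0]);ey=np.array([-np.sin(y),np.cos(y),0]);ez=np.array([0,0,1.])
n=-.5*ex+.866*ez;a=.866*ex+.5*ez;M=np.array([554.5,-8.1,47.9]);C=cam('scene')
for s in (.9,1.0,1.08,1.15,1.2): print(s,proj(C,M+15.2*(-np.cos(s)*a+np.sin(s)*ey))+[1.35,1.4])
w2=cv2.imread('pics/w28.png');cv2.imwrite('pics/w28c.png',cv2.resize(w2[210:350,140:300],None,fx=5,fy=4,interpolation=2))
E
```

```text
1 [337] [277]
[337. 277.]
0.9 [[336.70770525 277.02354695]]
1.0 [[337.10560482 277.31136995]]
1.08 [[337.37971005 277.55114011]]
1.15 [[337.58572158 277.76661288]]
1.2 [[337.71290249 277.92316799]]
```

View pics/w28c.png

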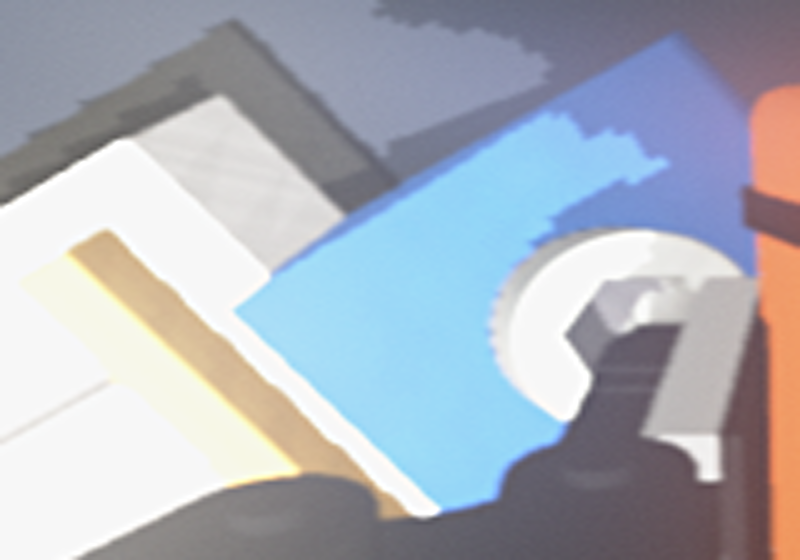

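Emit:
jog_arm(
  increments=[
    [0, 0.01, -0.03, 0],
    [-0.03, 0.03, -0.04, 0],
    [-0.05, 0.04, -0.04, 0],
    [-0.05, 0.04, -0.04, 0],
    [-0.05, 0.04, -0.04, 0],
  ],
)

```text
clock: 29.8
position: [487.0, 45.2, 174.7]
ee_rot: [-0.533, 0.846, -0.02, 0.005]
contact_force: [-0.5, 0.0, -1.7]
gripper_width: 24.2
```

```bash
python3 - <<'E'
from h import *
st,_,C=snap('wrist','w29.png')
inc([495,-279,200],-115.7)
uv=proj(C,[554.5,-8.1,47.9])[0];print(uv)
x,y=uv.astype(int);im=cv2.imread('pics/w29.png')
x0,y0=max(x-40,0),max(y-40,0);print(x0,y0)
cv2.imwrite('pics/w29c.png',cv2.resize(im[y0:y0+80,x0:x0+80],None,fx=7,fy=7,interpolation=2))
E
```

```text
clk 29.85 pos [487.1  45.  174.7] yaw -115.66 tilt 2.39 inc [ 0.2889 -0.1482 -0.0158] 0.04 F [-0.1 -0.2 -1.4] w 24.3
[217.65478702 209.06264301]
177 169
```

View pics/w29c.png

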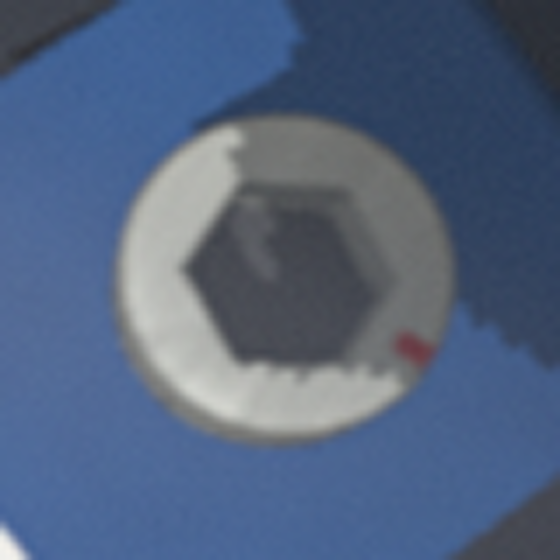

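View pics/w29.png

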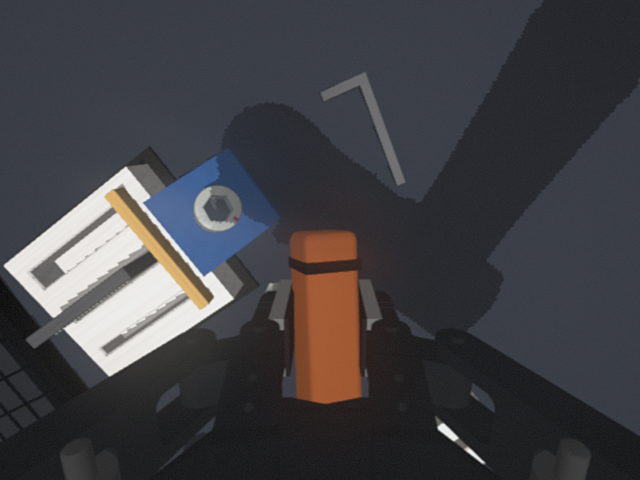

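```bash
python3 - <<'E'
from h import *
st=read_state();K,Rm,p=cam('wrist',st)
y=np.radians(9.3);ex=np.array([np.cos(y),np.sin(y),0]);ey=np.array([-np.sin(y),np.cos(y),0]);ez=np.array([0,0,1.])
n=-.5*ex+.866*ez;sx=.866*ex+.5*ez;M=np.array([554.5,-8.1,47.9])
uv=np.array([(240,183),(350,187),(395,280),(345,367),(240,360),(184,268),(414,349)])/7+[177,169]
d=(Rm@D@np.linalg.inv(K)@np.c_[uv,np.ones(len(uv))].T).T
X=p+d*(((M-p)@n)/(d@n))[:,None]
a=np.c_[(X-M)@sx,(X-M)@ey];c=a[:6].mean(0);b=a-c;ang=np.degrees(np.arctan2(b[:,1],b[:,0]))
print(c,ang.round(1),((ang[:6]-30)%60).round(1),'mark s',np.radians(180-ang[6]))
E
```

```text
[-1.10906998 -0.28972257] [ -97.6 -158.8  141.2   81.3   22.5  -38.7  111.2] [52.4 51.2 51.2 51.3 52.5 51.3] mark s 1.200645398085646
```

```bash
cat >> h.py <<'E'
def sph(uv,G,L,bias=(1.35,1.4)):
    K,Rm,p=cam('scene');d=Rm@D@np.linalg.inv(K)@np.array([uv[0]-bias[0],uv[1]-bias[1],1.]);d/=np.linalg.norm(d)
    m=(G-p)@d;h=np.linalg.norm(p+m*d-G);print('closest',h)
    r=np.sqrt(max(L*L-h*h,0));return p+(m-r)*d-G,p+(m+r)*d-G
E
python3 - <<'E'
from h import *
T=R.from_quat([-0.533,0.846,-0.02,0.006]).as_matrix()
G=np.array([503.1,-17.9,137.8])+T@[0,0,-2]
for L in (90,92,94):
    for v in sph((331.7,270),G,L): print(L,v.round(1),'tool',(T.T@v).round(1))
E
```

```text
closest 77.93793616125787
90 [87.8 18.1 -8.1] tool [-54.4 -71.   10.3]
90 [ 37.    7.9 -81.7] tool [-24.  -26.6  82.5]
closest 77.93793616125787
92 [90.  18.6 -4.9] tool [-55.7 -72.9   7.2]
92 [ 34.8   7.5 -84.8] tool [-22.7 -24.7  85.7]
closest 77.93793616125787
94 [92.  19.  -1.9] tool [-56.9 -74.7   4.3]
94 [ 32.7   7.1 -87.8] tool [-21.5 -22.9  88.6]
```

```bash
python3 - <<'E'
from h import *
inc([460,-286.4,185],-115.7)
inc([460,-286.4,158],-115.7)
E
```

```text
clk 29.85 pos [487.1  45.  174.7] yaw -115.66 tilt 2.39 inc [ 0.3105 -0.1192 -0.0016] 0.04 F [-0.1 -0.2 -1.4] w 24.3
clk 29.85 pos [487.1  45.  174.7] yaw -115.66 tilt 2.39 inc [ 0.3102 -0.1182  0.0254] 0.04 F [-0.1 -0.2 -1.4] w 24.3
```

Emit:
jog_arm(
  increments=[
    [0.31, -0.119, -0.0016, 0],
    [0.31, -0.119, -0.0016, 0],
    [0.31, -0.119, -0.0016, 0],
    [0.31, -0.119, -0.0016, 0],
    [0.31, -0.119, -0.0016, 0],
    [0.31, -0.119, -0.0016, 0],
    [0.31, -0.118, 0.025, 0],
    [0.31, -0.118, 0.025, 0],
  ],
)

```text
clock: 30.85
position: [457.6, -286.6, 156.1]
ee_rot: [-0.531, 0.847, -0.018, 0.003]
contact_force: [0.5, -0.1, -1.6]
gripper_width: 23.3
```

```bash
python3 - <<'E'
from h import *
inc([460,-286.4,141],-115.7);print(proj(cam('scene'),[494.9,-278.9,50])+[1.35,1.4])
snap('scene','s30.png');snap('wrist','w30.png')
im=cv2.imread('pics/s30.png')[160:270,180:260];cv2.imwrite('pics/s30d.png',cv2.resize(im,None,fx=9,fy=5.4,interpolation=2))
E
```

```text
clk 30.85 pos [ 457.6 -286.6  156.1] yaw -115.8 tilt 2.08 inc [-0.0014 -0.0015  0.0152] -0.1 F [ 0.5 -0.1 -1.6] w 23.3
[[219.13711311 231.1619154 ]]
```

View pics/s30d.png

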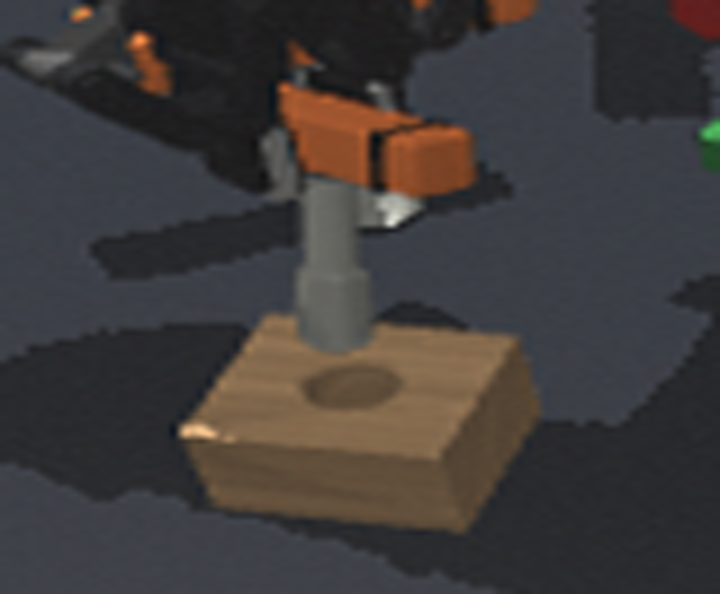

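View pics/w30.png

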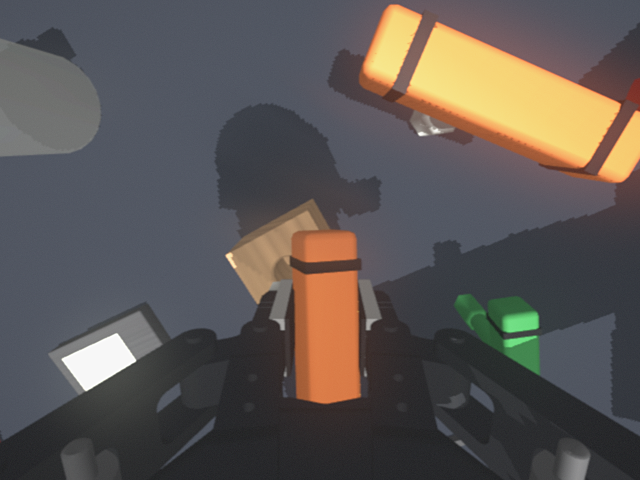

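```bash
python3 - <<'E'
from h import *
st=read_state();T=R.from_quat(st['ee_rot']).as_matrix()
G=st['position']+T@[0,0,-2]
for uv in ((217.2,222.6),(217.2,223.3)):
    v=sph(uv,G,92.5)[1];print(v.round(1),(G+v).round(1),'tool',(T.T@v).round(1))
E
```

```text
closest 80.4564024486364
[ 30.6   5.1 -87.2] [ 490.3 -281.4   73.4] tool [-19.  -21.9  87.8]
closest 81.92758159935028
[ 33.3   6.4 -86.1] [ 493.  -280.1   74.5] tool [-21.3 -23.8  86.8]
```

```bash
python3 - <<'E'
from h import *
p=read_state()['position']
inc(p+[3.4,1.9,-30],-115.7)
inc(p+[3.4+8,1.9+1.5,-30],-115.7)
inc(p+[3.4+16,1.9+3,-31],-115.7)
E
```

```text
clk 30.95 pos [ 459.8 -286.6  158.6] yaw -115.67 tilt 2.38 inc [-0.0036 -0.0011  0.03  ] 0.03 F [-0.6 -0.5 -0.4] w 23.8
clk 30.95 pos [ 459.8 -286.6  158.6] yaw -115.67 tilt 2.38 inc [-0.0084 -0.0076  0.0302] 0.03 F [-0.6 -0.5 -0.4] w 23.8
clk 30.95 pos [ 459.8 -286.6  158.6] yaw -115.67 tilt 2.38 inc [-0.0132 -0.0141  0.0314] 0.03 F [-0.6 -0.5 -0.4] w 23.8
```

Emit:
jog_arm(
  increments=[
    [-0.0036, -0.0011, 0.008, 0],
    [-0.0036, -0.0011, 0.018, 0],
    [-0.0036, -0.0011, 0.026, 0],
    [-0.0036, -0.0011, 0.03, 0],
    [-0.0036, -0.0011, 0.03, 0],
  ],
)

```text
clock: 31.58
position: [463.2, -284.7, 128.2]
ee_rot: [-0.532, 0.846, -0.02, 0.005]
contact_force: [-0.4, -0.1, -0.4]
gripper_width: 23.9
```

```bash
python3 - <<'E'
from h import *
p=read_state()['position']
inc(p,-115.7)
snap('scene','s31.png')
im=cv2.imread('pics/s31.png')[160:270,180:260];cv2.imwrite('pics/s31d.png',cv2.resize(im,None,fx=9,fy=5.4,interpolation=2))
E
```

```text
clk 31.57 pos [ 463.2 -284.7  128.2] yaw -115.66 tilt 2.35 inc [0. 0. 0.] 0.04 F [-0.4 -0.1 -0.4] w 23.9
```

View pics/s31d.png

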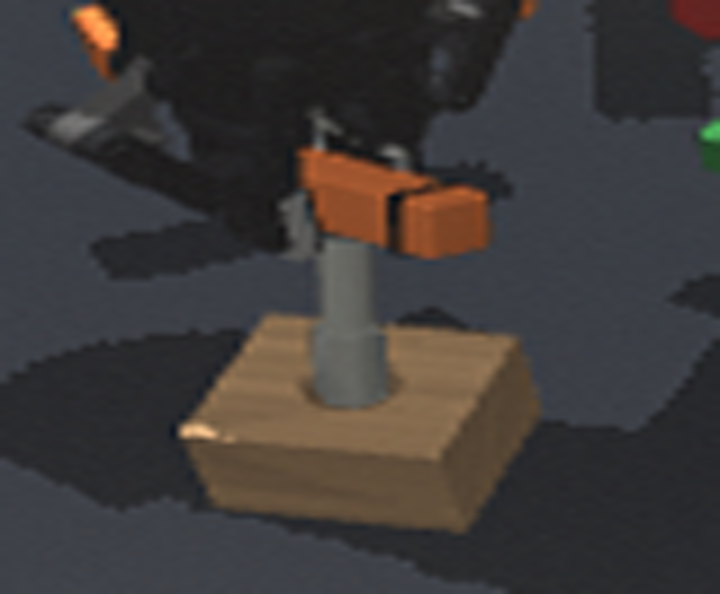

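Emit:
jog_arm(
  increments=[
    [-0.003, -0.004, 0, 0],
    [-0.006, -0.008, 0, 0],
    [-0.009, -0.012, 0, 0],
    [-0.012, -0.016, 0.001, 0],
    [-0.012, -0.016, 0.001, 0],
  ],
)

```text
clock: 32.25
position: [483.0, -282.5, 132.4]
ee_rot: [-0.533, 0.846, -0.022, 0.004]
contact_force: [-8.8, -1.0, 19.7]
gripper_width: 19.5
```

```bash
python3 - <<'E'
from h import *
inc([497,-278.4,127],-115.7);print(read_state()['wrist_torque'].round(2))
snap('scene','s32.png')
im=cv2.imread('pics/s32.png')[160:270,180:260];cv2.imwrite('pics/s32d.png',cv2.resize(im,None,fx=9,fy=5.4,interpolation=2))
E
```

```text
clk 32.25 pos [ 483.  -282.5  132.4] yaw -115.52 tilt 2.52 inc [-0.0098 -0.0107  0.0057] 0.18 F [-8.8 -1.  19.7] w 19.5
[-0.24  2.79  0.06]
```

View pics/s32d.png

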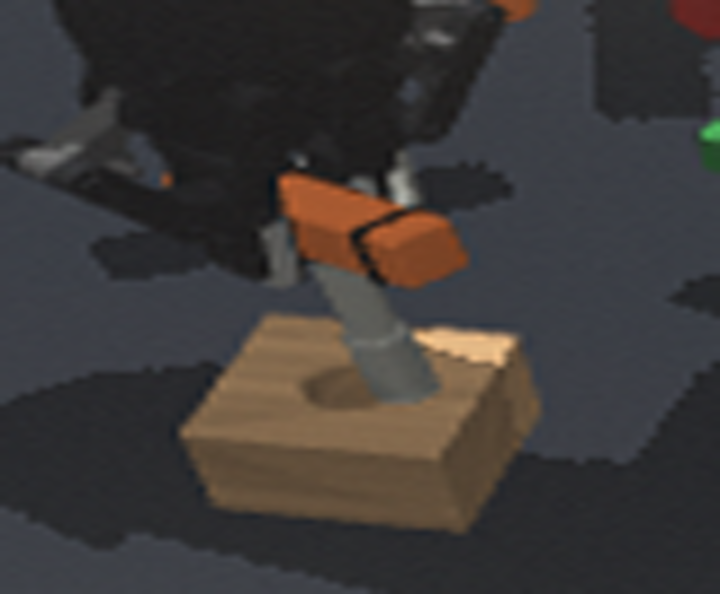

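Emit:
jog_arm(
  increments=[
    [0, 0, -0.015, 0],
    [0, 0, -0.03, 0],
    [0, 0, -0.03, 0],
    [0, 0, -0.03, 0],
  ],
)

```text
clock: 32.8
position: [481.8, -281.2, 161.7]
ee_rot: [-0.533, 0.846, -0.021, 0.004]
contact_force: [0.1, -0.6, -2.3]
gripper_width: 19.1
```

```bash
python3 - <<'E'
from h import *
snap('scene','s33.png');snap('wrist','w33.png')
inc([497,-278.4,127],-115.7)
im=cv2.imread('pics/s33.png')[160:270,180:260];cv2.imwrite('pics/s33d.png',cv2.resize(im,None,fx=9,fy=5.4,interpolation=2))
E
```

```text
clk 32.9 pos [ 481.7 -281.2  161.4] yaw -115.53 tilt 2.44 inc [-0.0097 -0.0113  0.0347] 0.17 F [ 0.1  0.3 -2.2] w 19.3
```

View pics/s33d.png

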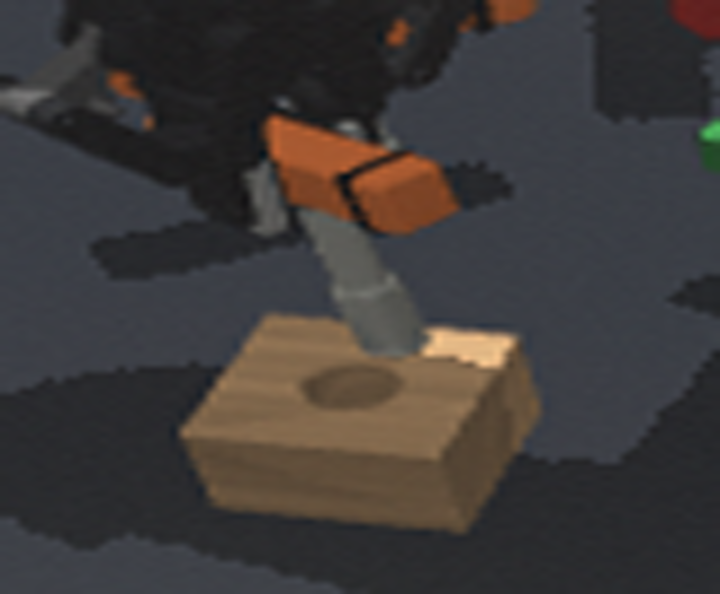

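View pics/w33.png

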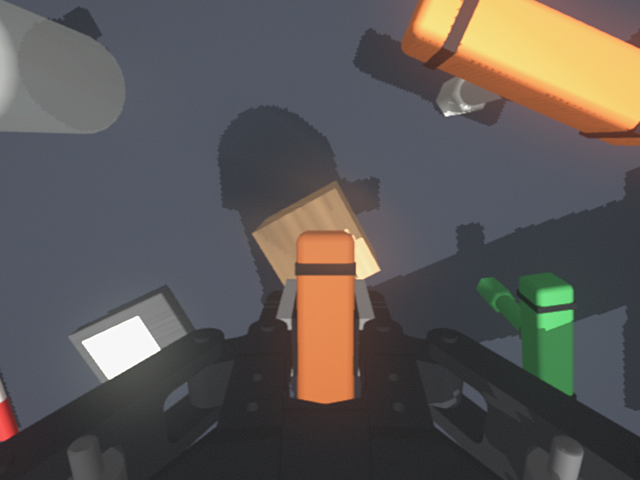

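```bash
python3 - <<'E'
from h import *
st=read_state();T=R.from_quat(st['ee_rot']).as_matrix()
G=st['position']+T@[0,0,-2]
for uv in ((223.7,224.4),):
    q=vplane(cam('scene'),[[uv[0]-1.35,uv[1]-1.4]],G,-115.53)[0];print(q,np.hypot(q[0],q[1]-G[2]),np.degrees(np.arctan2(-q[0],G[2]-q[1])))
    for v in sph(uv,G,92.5): print(v.round(1),(G+v).round(1),'tool',(T.T@v).round(1))
E
```

```text
[-14.75318362  68.68660671] 95.8834813398697 8.851019314446011
closest 72.55461382435486
[74.8 54.2 -5. ] [ 556.4 -227.   158.5] tool [-81.2 -44.    5.3]
[  9.4  15.1 -90.8] [ 491.  -266.    72.7] tool [-19.2   1.6  90.5]
```

```bash
python3 - <<'E'
from h import *
inc([487.1,-294.1,145],-115.5)
inc([487.1,-294.1,123],-115.5)
E
```

```text
clk 32.9 pos [ 481.7 -281.2  161.4] yaw -115.53 tilt 2.44 inc [ 0.009  -0.0098  0.017 ] -0.03 F [ 0.1  0.3 -2.2] w 19.3
clk 32.9 pos [ 481.7 -281.2  161.4] yaw -115.53 tilt 2.44 inc [ 0.0086 -0.0089  0.039 ] -0.03 F [ 0.1  0.3 -2.2] w 19.3
```

Emit:
jog_arm(
  increments=[
    [0.009, -0.0095, 0.005, 0],
    [0.009, -0.0095, 0.014, 0],
    [0.009, -0.0095, 0.014, 0],
  ],
)

```text
clock: 33.28
position: [485.8, -293.9, 146.2]
ee_rot: [-0.533, 0.846, -0.02, 0.002]
contact_force: [-0.8, 0.5, -2.0]
gripper_width: 19.5
```

```bash
python3 - <<'E'
from h import *
snap('scene','s34.png')
inc([487.1,-294.1,123],-115.5)
im=cv2.imread('pics/s34.png')[160:270,180:260];cv2.imwrite('pics/s34d.png',cv2.resize(im,None,fx=9,fy=5.4,interpolation=2))
E
```

```text
clk 33.33 pos [ 486.2 -293.9  146.9] yaw -115.55 tilt 2.34 inc [-0.0006 -0.      0.0239] -0.05 F [-0.5 -0.6 -1.2] w 19.2
```

View pics/s34d.png

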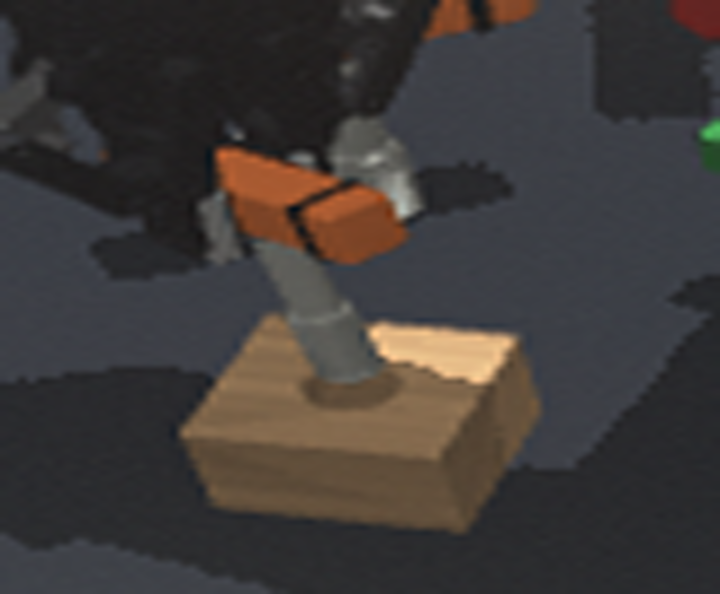

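Emit:
jog_arm(
  increments=[
    [0, 0, 0.008, 0],
    [0, 0, 0.015, 0],
    [0, 0, 0.023, 0],
    [0, 0, 0.023, 0],
  ],
)

```text
clock: 33.83
position: [485.9, -296.1, 125.0]
ee_rot: [-0.534, 0.845, -0.021, 0.001]
contact_force: [-5.3, -6.1, 3.4]
gripper_width: 19.4
```

```bash
python3 - <<'E'
from h import *
snap('scene','s35.png')
inc([495.5,-277,112],-115.5)
im=cv2.imread('pics/s35.png')[160:270,180:260];cv2.imwrite('pics/s35d.png',cv2.resize(im,None,fx=9,fy=5.4,interpolation=2))
E
```

```text
clk 33.88 pos [ 485.8 -296.2  124.9] yaw -115.51 tilt 2.39 inc [-0.0217 -0.      0.0125] -0.01 F [-3.5 -5.2  2.6] w 19.2
```

View pics/s35d.png

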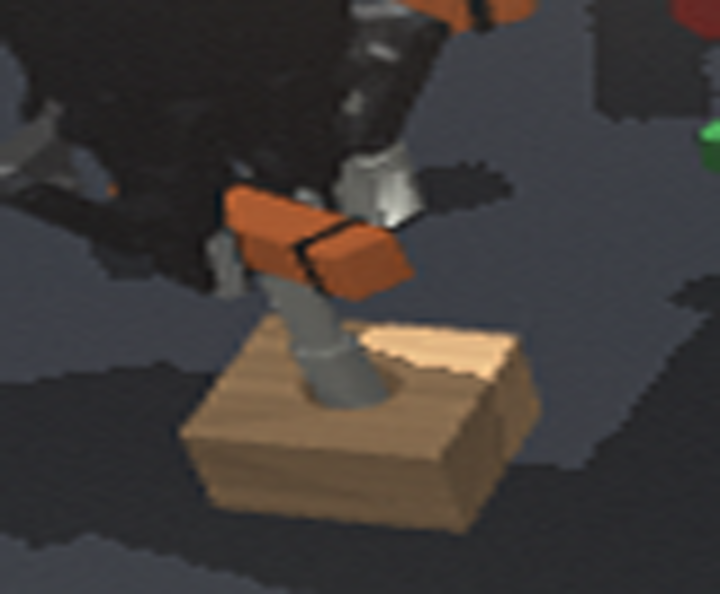

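Emit:
jog_arm(
  increments=[
    [-0.004, 0, 0.001, 0],
    [-0.008, 0, 0.003, 0],
    [-0.012, 0, 0.006, 0],
    [-0.016, 0, 0.01, 0],
    [-0.02, 0, 0.014, 0],
    [-0.022, 0, 0.016, 0],
  ],
)

```text
clock: 34.62
position: [493.0, -278.7, 109.1]
ee_rot: [-0.534, 0.845, -0.02, -0.002]
contact_force: [-7.6, -7.8, 6.3]
gripper_width: 19.3
```

```bash
python3 - <<'E'
from h import *
snap('scene','s36.png')
inc([495.,-278.8,98],-115.5)
im=cv2.imread('pics/s36.png')[160:270,180:260];cv2.imwrite('pics/s36d.png',cv2.resize(im,None,fx=9,fy=5.4,interpolation=2))
E
```

```text
clk 34.67 pos [ 493.1 -278.5  108.8] yaw -115.46 tilt 2.31 inc [-0.0008 -0.0015  0.0109] 0.04 F [-6.1 -7.6  3.4] w 19.2
```

View pics/s36d.png

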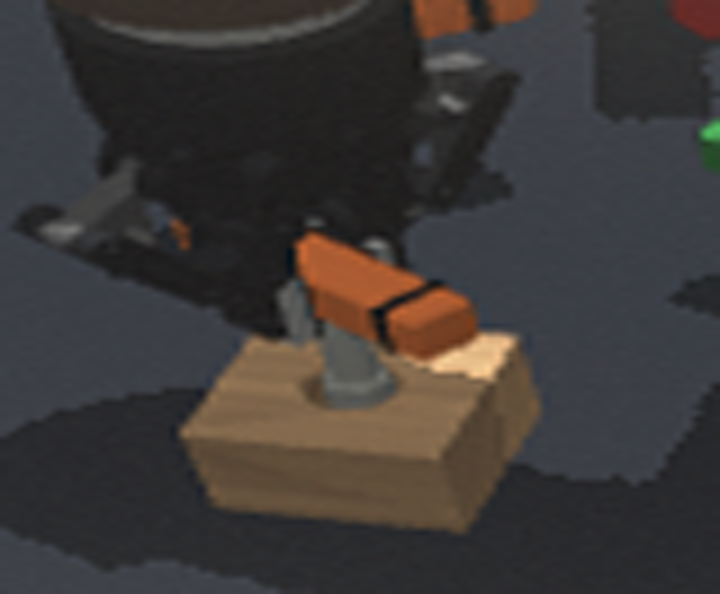

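Emit:
jog_arm(
  increments=[
    [-0.001, -0.001, 0.003, 0],
    [-0.001, -0.001, 0.007, 0],
    [-0.001, -0.001, 0.011, 0],
    [-0.001, -0.001, 0.013, 0],
  ],
)

```text
clock: 35.17
position: [493.2, -279.1, 95.6]
ee_rot: [-0.534, 0.845, -0.019, -0.004]
contact_force: [-5.2, -3.7, 2.4]
gripper_width: 19.3
```

```bash
python3 - <<'E'
from h import *
snap('scene','s37.png')
inc([495.,-278.8,96],-115.5)
im=cv2.imread('pics/s37.png')[160:270,180:260];cv2.imwrite('pics/s37d.png',cv2.resize(im,None,fx=9,fy=5.4,interpolation=2))
E
```

```text
clk 35.23 pos [ 493.2 -279.1   95.3] yaw -115.46 tilt 2.25 inc [-0.0011 -0.0015 -0.0006] 0.04 F [-3.3 -5.4  2.2] w 19.4
```

View pics/s37d.png

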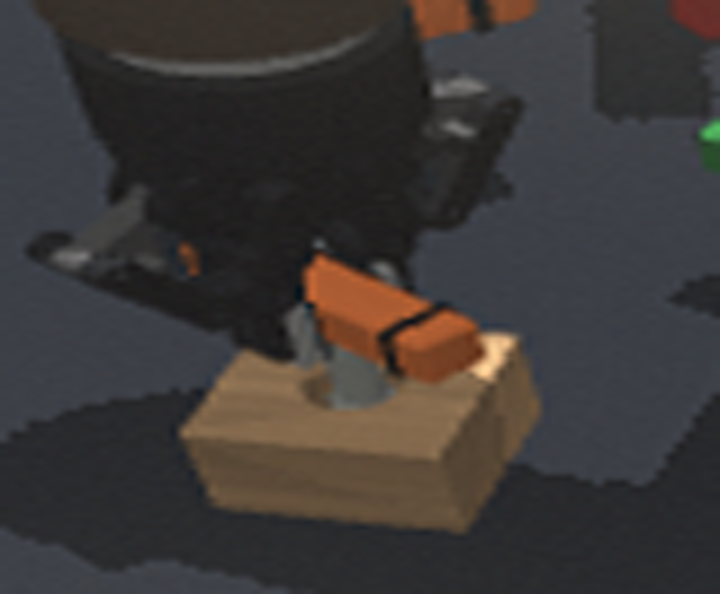

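Emit:
jog_arm(
  increments=[
    [-0.001, 0, 0.003, 0],
    [-0.001, 0, 0.006, 0],
    [-0.001, 0, 0.006, 0],
  ],
)

```text
clock: 35.6
position: [493.3, -279.1, 90.6]
ee_rot: [-0.534, 0.845, -0.02, -0.005]
contact_force: [-5.3, -3.2, 8.0]
gripper_width: 19.4
```

Emit:
jog_arm(
  increments=[
    [0, 0, 0, 0],
    [0, 0, 0, 0],
    [0, 0, 0, 0],
    [0, 0, 0, 0],
  ],
  hand=1,
)

```text
clock: 36.1
position: [493.4, -279.0, 90.4]
ee_rot: [-0.535, 0.845, -0.019, -0.005]
contact_force: [0.2, -0.7, -0.1]
gripper_width: 85.2
```

```bash
python3 - <<'E'
from h import *
snap('scene','s38.png')
inc([495.,-278.8,220],-115.5)
im=cv2.imread('pics/s38.png')[160:270,180:260];cv2.imwrite('pics/s38d.png',cv2.resize(im,None,fx=9,fy=5.4,interpolation=2))
E
```

```text
clk 36.15 pos [ 493.4 -279.    90.4] yaw -115.39 tilt 2.3 inc [ 0.0029 -0.005  -0.1294] 0.11 F [0.1 0.1 0.4] w 85.5
```

View pics/s38d.png

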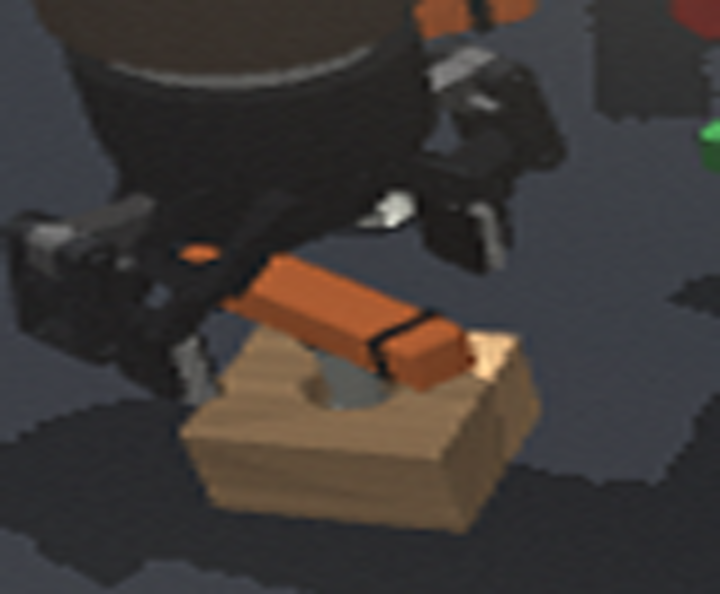

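Key is standing freely in the hole. Lift straight up and check.

Emit:
jog_arm(
  increments=[
    [0, 0, -0.03, 0],
    [0, 0, -0.08, 0],
    [0, 0, -0.13, 0],
    [0, 0, -0.15, 0],
    [0, 0, -0.15, 0],
    [0, 0, -0.15, 0],
  ],
)

```text
clock: 36.9
position: [490.7, -273.0, 238.8]
ee_rot: [-0.534, 0.845, -0.018, -0.005]
contact_force: [-0.3, 0.4, 0.2]
gripper_width: 85.7
```

```bash
python3 - <<'E'
from h import *
snap('scene','s39.png');snap('wrist','w39.png');snap('top','t39.png')
inc([495.,-278.8,220],-115.5)
im=cv2.imread('pics/s39.png')[160:270,180:260];cv2.imwrite('pics/s39d.png',cv2.resize(im,None,fx=9,fy=5.4,interpolation=2))
E
```

```text
clk 37.05 pos [ 490.8 -273.2  238.6] yaw -115.39 tilt 2.2 inc [ 0.0028 -0.0057  0.0189] 0.11 F [-0.6 -0.1 -0.4] w 85.6
```

View pics/s39.png

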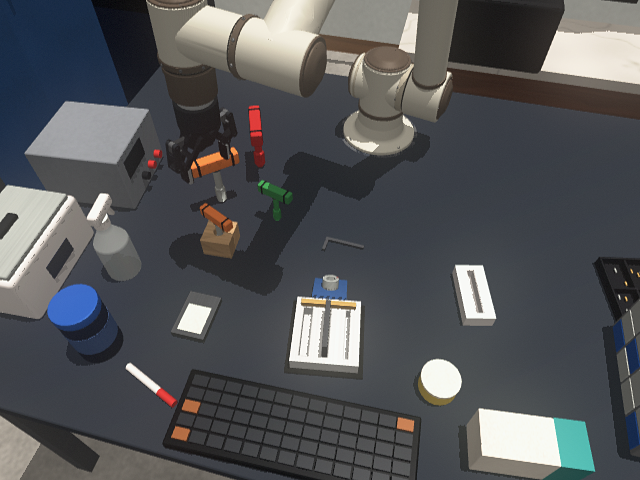

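View pics/s39d.png

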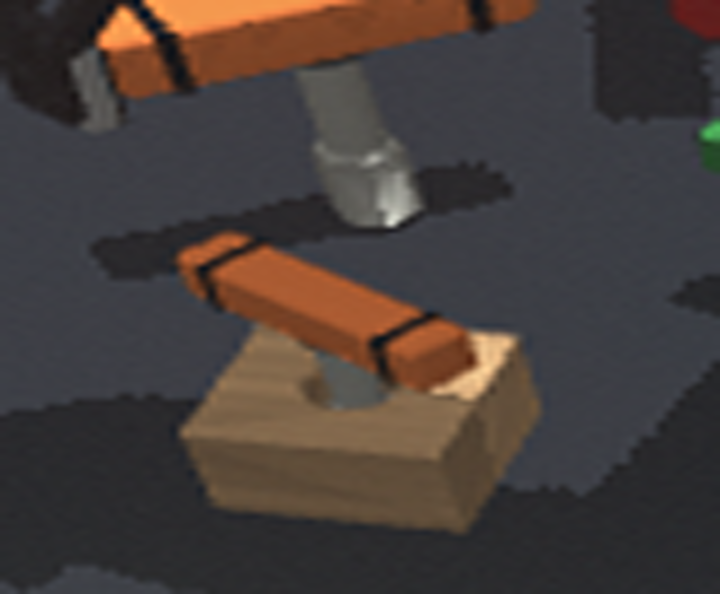

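View pics/w39.png

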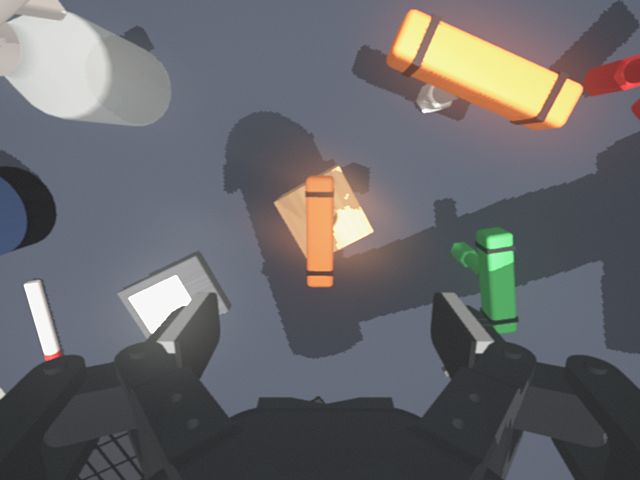

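```bash
python3 - <<'E'
from h import *
st=read_state();C=cam('wrist',st)
im=cv2.imread('pics/w39.png');cv2.imwrite('pics/w39c.png',cv2.resize(im[160:300,265:385],None,fx=6,fy=4.2,interpolation=2))
for z in (104,110,116):
    a=ray(C,[[320,184],[320,286]],z);w=ray(C,[[306.5,200],[333.5,200],[308,275],[333,275]],z)
    print(z,a.mean(0).round(1),np.linalg.norm(a[0]-a[1]).round(1),np.linalg.norm(w[0]-w[1]).round(1),np.linalg.norm(w[2]-w[3]).round(1))
b=ray(C,[[274,203],[339,167],[374,230]],50);print(b.round(1),((b[0]+b[2])/2).round(1))
CS=cam('scene')
print('bar centre if upright', ((proj(CS,[[494.9,-278.9,98]])+[1.35,1.4]-[180,160])*[9,5.4]).round(0))
E
```

```text
104 [ 498.3 -275.4  104. ] 79.7 20.0 19.5
110 [ 497.4 -276.7  110. ] 77.8 19.5 19.0
116 [ 496.5 -278.   116. ] 76.0 19.0 18.6
[[ 529.9 -309.5   50. ]
 [ 464.  -313.5   50. ]
 [ 458.9 -249.    50. ]] [ 494.4 -279.2   50. ]
bar centre if upright [[321. 308.]]
```

View pics/w39c.png

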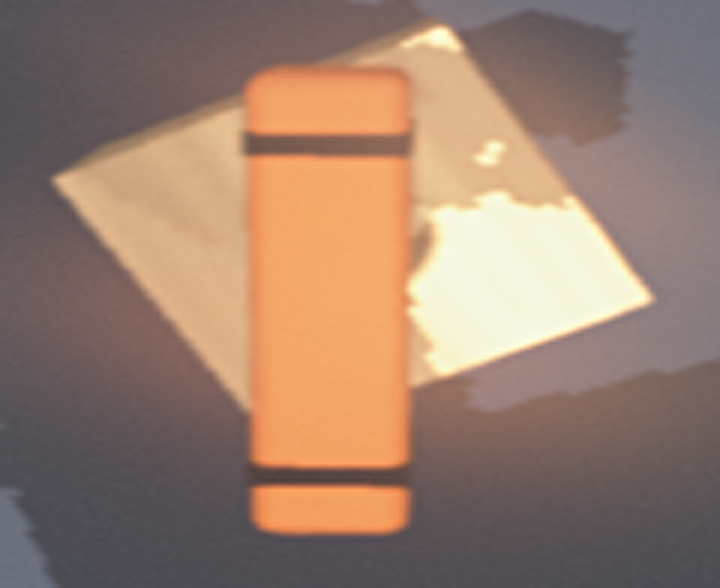

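```bash
python3 - <<'E'
from h import *
im=cv2.imread('pics/s39.png')[265:385,275:380];cv2.imwrite('pics/s39r.png',cv2.resize(im,None,fx=6,fy=4.8,interpolation=2))
o=np.array([670.2,11.0,0]);y=np.radians(9.3);ex=np.array([np.cos(y),np.sin(y),0])
print(((proj(cam('scene'),[o+50*ex+[0,0,77],o-50*ex+[0,0,77]])+[1.35,1.4]-[275,265])*[6,4.8]).round(0))
E
```

```text
[[297. 388.]
 [322. 162.]]
```

View pics/s39r.png

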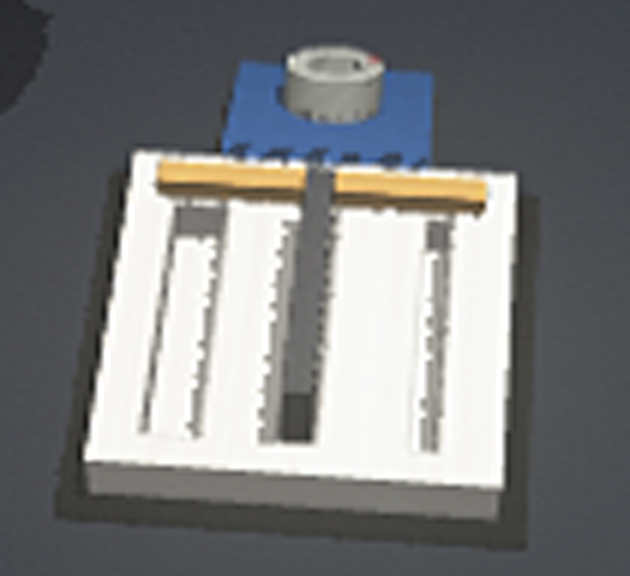

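```bash
python3 -c "
from bench import *
print(job_done())"
```

```text
the job is handed in; nothing more can be done
None
```

The drive is in the 12 mm slot, the clamp screw is at its stop, and the hex key is back in its stand. I handed the job in at about 37 s of the 61 s allowed; the system gives no verdict.

- **Drive:** It met the slot floor with a firm 19 N at the expected height. The last picture shows it upright and central in the slot.
- **Key into the screw:** I tilted the key to about 27° in the grip, using the wooden stand's hole as a pivot. The first two tries to enter the recess caught. On the third it went in and stopped dead under about 64 N, which I took as fully home before turning.
- **Turning:** I turned the bar with the half-open fingers. Once the screw hit its stop, the key slipped round one hex face. It still looked home afterwards, judged from the picture to within about 2 mm. With the key out, the red mark read 1.20 rad and the hex corners about 1.19 rad.
- **Key back in the stand:** The first try to straighten it pulled the tip out onto the top of the stand. I put it in again and it went down fully. It is released and stands within about 2° of upright, with its handle at the seated height.

**Least certain:** whether the key counted as fully home at the moment the screw reached its stop, because of that slip. An early estimate from the keeper bar's travel gave only about 1.08 rad, but the later, clearer view of the screw settled it. I saw none of the tin, thick drive, small key or spray bottle move, but I did not measure their positions.

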